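# Load the oak glue-up weight

## Robot

A 6-joint arm with a two-finger parallel gripper is mounted at the origin on the work surface; the furniture and walls round the work are solid. World frame = base frame: x ahead of the robot, y to its left, z up, the work surface at z = 0. Lengths are in m, angles in rad, forces in N, time in s.
With the tool pointing down it reaches from about 0.275 to 0.775 m from the base axis. Payload 14.6 kg.
Tool frame: the origin (TCP) lies at the very end of the fingers, on their centre line; the grasp point (between the pads) lies 19 mm behind it (grip_depth is the distance from the TCP to the grasp point, in m); z points along the fingers, y is the line along which they close (so a half turn about z gives the same grasp; the last joint's range is limited). The gripper opens to 85 mm and grips with 20 to 120 N. Pads are 22 mm wide; open, the fingers measure 114 mm over their backs; the gripper's body (76 mm by 85 mm) begins 54 mm behind the grasp point. The pads swing forward as they close: fully open they stand 13 mm farther back than shut.
Start: joints at [1.006, 0.263, -0.048, 1.259, 0, 1.415], TCP at [0.209, 0.482, 0.231] pointing down, gripper open.
Joint ranges: [-2.65, 2.65], [-0.89, 1.7], [-1.18, 1.37], [-2.13, 2.11], [-1.35, 1.29], [-3.14, 3.14]. Speed limits (rad/s): [1.89, 1.89, 2.57, 2.79, 3.14, 3.14].

## Interface

Orientations are given as a rotation vector (axis times angle).
In Python, from cell import get_state, capture, camera_model, sign_off, grip_depth gives the robot as it stands. The module is installed in compiled form; this text tells all that it offers.
- The arm moves only by the tool apply_moves, never from a script. Its argument "series" is a list of rows, each an object with "linear": the shift along the tool's x, y, z scaled (see below), a list of three; "twist": the turn, a rotation vector about the tool's x, y, z scaled (see below), a list of three; "grip": the closure, from -1 (fully open) to 1 (shut). A call has 1 to 10 rows; each row is the pose to reach, as a shift and turn from the pose commanded when the call began, along the tool's axes at that moment; what a row does not reach only later rows make up. The controller multiplies each number of a shift by 0.1 m and each number of a turn by 60 degrees. A row lasts 1/10 s, in which the tool goes at most 50 mm and 8.59 degrees, less where a joint would pass 70% of its speed; a pose out of reach is approached as far as the arm can. A call with a number of a shift or a turn outside -1 to 1 is refused whole. A call with a gripper value outside its range is refused whole. The fingers move at their own pace and stop on an object; "newtons" is the grip in N (left out, the last holds). Time passes only in rows, so rows that repeat a pose let the fingers close. It gives the time, the measured TCP pose, the force, the opening and the grip force at its end, in the units of the state.
- get_state(): the state, without advancing time (a new reading comes with each control period).
- capture(name): name is "scene" or "top" or "wrist"; returns the picture (384x512x3 uint8, red, green, blue); there is no depth.
- camera_model(name): a dict with "vfov" (degrees; the focal length in pixels is half the picture's height over the tangent of half this angle, whatever the lens; pixels are square), "cx", "cy" (the principal point, pixels), "pose" (4x4, takes a point from camera to world coordinates). Camera axes: x right, y up, looking along -z (the intrinsics and any distortion apply to the point x, -y, -z); pixel columns grow to the right and rows downward; lengths in m; the calibration is good to about 2 mm. A picture is of the moment at which its call begins: read the wrist's pose just before it. camera_model takes no time and is no camera call; for the wrist camera it gives the pose at the moment of the call.
- sign_off(): hands the job in; it is judged then, once.
The state is a dict: "time_s": time; "joint_positions": joint angles; "dq": joint speeds; "joint_torque": joint torques, N m; "position": TCP position; "ee_rot": TCP orientation; "force": force on the tool from outside, world axes, zero at the start; "torque": the same for the moment, N m; "width": finger opening in m; "grip_force": force on a finger pad.
Only numpy, scipy, OpenCV 4.12 (cv2) and the standard library are available. Lean on these libraries where they do the work, as an engineer would, in place of code of your own. Each camera call takes 0.05 s, during which the arm holds its last target. There are 200 camera calls.

## Task

Load the oak glue-up weight with its steel slugs: it lies with its three bores face down on the worktop. Stand it on one of its small ends, let go of it, then take a fresh hold and lay it gently on the blue folder with the bores up, never letting it topple. Then drop the three steel slugs one by one into the bores, one in each, fully home, and leave the other things where they are.

Things in the scene. Friction and masses are not known exactly. Their poses are not given: they have to be found in the camera images.
- oak_weight: loose pale oak block 58 (own x) x 116 (own y) x 36 mm (own z), 0.18 kg. Three blind bores, 31 mm across, 11 mm deep, open in the face at own z = 0, in a row along own y. Plain face at own z = +36 mm, with a dark inlaid strip and two brass screw heads. Origin: centre of the bored face; own z points to the plain face. It starts with own z up (bores down); when turned over own z points down
- bore0 (a point): centre of the mouth of a bore, on the bored face of the oak block at own y = -37 mm; bore 31 mm across, 11 mm deep
- bore1 (a point): centre of the mouth of a bore, on the bored face of the oak block at own y = 0 mm; bore 31 mm across, 11 mm deep
- bore2 (a point): centre of the mouth of a bore, on the bored face of the oak block at own y = 37 mm; bore 31 mm across, 11 mm deep
- slug_a: bright steel slug, a plain cylinder 20 mm across and 17 mm high, 40 g, standing on the worktop; origin at the centre of its underside, own z along its axis. All three slugs are alike; seated in a bore one stands 6 mm proud
- slug_b: bright steel slug, a plain cylinder 20 mm across and 17 mm high, 40 g, standing on the worktop; origin at the centre of its underside, own z along its axis. All three slugs are alike; seated in a bore one stands 6 mm proud
- slug_c: bright steel slug, a plain cylinder 20 mm across and 17 mm high, 40 g, standing on the worktop; origin at the centre of its underside, own z along its axis. All three slugs are alike; seated in a bore one stands 6 mm proud
- slug_a_center (a point): middle of this slug, 8.5 mm above its underside
- slug_b_center (a point): middle of this slug, 8.5 mm above its underside
- slug_c_center (a point): middle of this slug, 8.5 mm above its underside
- blue_folder: blue card folder lying on the worktop, fixed, 170 mm (own x) x 240 mm (own y), 8 mm thick; origin at the centre of its underside, top 8 mm higher
- tape_black: roll of black tape lying flat, 68x74x18 mm; bystander, loose; origin at the centre of its underside
- screwdriver_amber: small screwdriver with amber handle, 168 mm long, 24 mm high, lying along its own y; bystander, loose; origin at the centre of its underside
- sanding_block: sanding block, 60x112x30 mm; bystander, loose; origin at the centre of its underside
- brush_flat: flat paint brush with red handle, 202 mm long, 38 mm wide, 13 mm high, lying along its own y; bystander, loose; origin at the centre of its underside
- white_bottle: white plastic glue bottle with dark spout, 54 mm across, 155 mm tall, upright; bystander, loose; origin at the centre of its underside
- glue_stick: small white bottle with a yellow cap, 32 mm across, 100 mm tall, upright; bystander, loose; origin at the centre of its underside
There are look-alikes about, which are no part of the job. What is shaped like the oak_weight but green or pink is not meant.

How it is judged:
By the outcome, as a careful person would: the job done as asked, in the order asked, and still so for the second after the job is handed in, with the robot touching nothing.
It also fails if it takes over 72 s, if anything falls off the work surface, if the arm or the gripper's body presses on something with over 40 N, if the wrist force passes 120 N, or if a joint passes its speed limit or range.

## Working session

There is one attempt and no reset: what is moved stays moved. The work goes in short steps, Python scripts to look and compute and a tool call to move; the robot and the scene stay as the last step left them, time stands still between calls to the robot, and variables do not carry over. Pictures are saved under pics/ and viewed, at most 10 in all, crops included, and the job is handed in when it is done.

Besides the shell and the picture viewer there is one more tool, called after "Request:" as name([rows], argument=value, ...), one row to a line, values as JSON. apply_moves: Moves the arm, as the interface text tells. Its arguments: {"type":"object","properties":{"series":{"type":"array"},"newtons":{"type":"number"}},"required":["series"]}

```bash
mkdir -p pics; ls
python3 - <<'E'
from cell import *
import cv2,numpy as np
np.set_printoptions(precision=4,suppress=True)
s=get_state();print(s)
print(grip_depth if not callable(grip_depth) else grip_depth())
for n in("scene","top"):
    im=capture(n);cv2.imwrite(f"pics/{n}0.png",im[:,:,::-1]);m=camera_model(n);print(n,m)
a=cv2.imread("pics/top0.png");cv2.imwrite("pics/top0b.png",cv2.resize(a,(800,600),interpolation=cv2.INTER_CUBIC))
E
```

```text
pics
{'time_s': 0.0, 'joint_positions': array([ 1.0057,  0.2635, -0.049 ,  1.2594, -0.    ,  1.4155]), 'dq': array([-0.0003, -0.0019,  0.001 ,  0.0013,  0.0002, -0.0003]), 'joint_torque': array([  0.0027, -63.7615,  38.4565,   0.0137,   0.0001,  -0.    ]), 'position': array([0.209 , 0.4813, 0.2308]), 'ee_rot': array([-0.6391, -3.0755,  0.0016]), 'force': array([-0.1889,  0.5611, -1.1445]), 'torque': array([ 0.0228,  0.0218, -0.0193]), 'grip_force': 0.0, 'width': 0.08551683191390297}
0.0187
scene {'vfov': 54.50857325785487, 'cx': 261.01148393911956, 'cy': 193.38004583493847, 'pose': array([[ 0.8705,  0.301 , -0.3895,  0.0716],
       [-0.4916,  0.491 , -0.7192, -0.8123],
       [-0.0253,  0.8175,  0.5754,  0.6693],
       [ 0.    ,  0.    ,  0.    ,  1.    ]])}
top {'vfov': 50.45130087502431, 'cx': 255.63495417625265, 'cy': 192.84411672052005, 'pose': array([[ 0.2164,  0.8506, -0.4793, -0.1355],
       [-0.9762,  0.1953, -0.0942, -0.1587],
       [ 0.0134,  0.4882,  0.8726,  1.1801],
       [ 0.    ,  0.    ,  0.    ,  1.    ]])}
```

View pics/top0b.png

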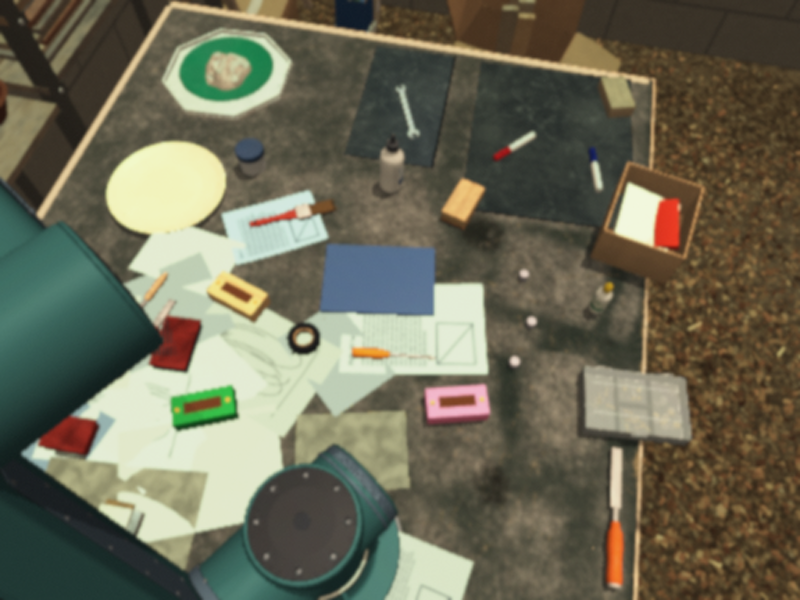

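View pics/scene0.png

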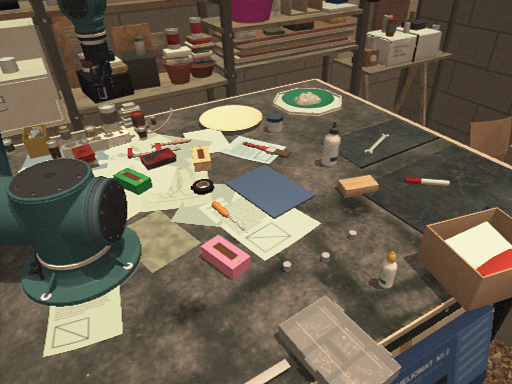

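Top view (800x600): pale oak block with dark strip at (238,296), blue folder at (378,279), slugs at (524,273), (531,321), (514,361); green (203,406) and pink (457,404) are the look-alikes, and tape (304,338), screwdriver (370,353), sanding block (463,203) and bottles are bystanders. The scene view agrees: oak at (202,158), folder (270,190), slugs (287,267), (325,256), (353,233).

```bash
cat > h.py <<'E'
from cell import *
import cv2,numpy as np
from scipy.spatial.transform import Rotation as R
np.set_printoptions(precision=4,suppress=True)
def K(m,h=384):
    f=h/2/np.tan(np.radians(m["vfov"])/2); return f,m["cx"],m["cy"]
def ray(m,u,v,z):
    f,cx,cy=K(m);P=m["pose"];d=P[:3,:3]@np.array([(u-cx)/f,-(v-cy)/f,-1.]);o=P[:3,3]
    return o+d*(z-o[2])/d[2]
def proj(m,p):
    f,cx,cy=K(m);P=m["pose"];c=P[:3,:3].T@(np.array(p)-P[:3,3])
    return np.array([cx+f*c[0]/-c[2],cy-f*c[1]/-c[2]])
def rows(target_p,target_R,s=None):
    """shift and turn in tool axes in move units, from present measured pose"""
    s=s or get_state();A=R.from_rotvec(s["ee_rot"])
    return A.inv().apply(np.array(target_p)-s["position"])/.1,(A.inv()*target_R).as_rotvec()/np.radians(60)
E
python3 - <<'E'
from h import *
t=camera_model("top");s=camera_model("scene")
k=384/600
P={"oak":(238,294,.036,202,155),"folder":(378,279,.008,270,190),"sl1":(524,273,.0085,353,233),"sl2":(531,321,.0085,325,256.5),"sl3":(514,361,.0085,287,267),"tape":(304,338,.009,202,187),"sand":(463,200,.03,357,185)}
for n,(u,v,z,a,b) in P.items(): print(n,ray(t,u*k,v*k,z),ray(s,a,b,z))
im=cv2.imread("pics/top0.png")
# folder corners
hsv=cv2.cvtColor(im,cv2.COLOR_BGR2HSV)
m=cv2.inRange(hsv,(100,80,50),(125,255,200));m[:,:190]=0;m[:150]=0;m[210:]=0
c=max(cv2.findContours(m,0,2)[0],key=cv2.contourArea);r=cv2.minAreaRect(c)
q=cv2.approxPolyDP(c,5,True)[:,0]
print(q,[ray(t,*x,.008) for x in q])
mm=camera_model("wrist");print(mm, get_state()["position"])
cr=im[150:215,120:210];cv2.imwrite("pics/a.png",cv2.resize(cr,None,fx=8,fy=8,interpolation=2)[:600,:800])
E
```

```text
oak [0.4353 0.2935 0.036 ] [0.439  0.2894 0.036 ]
folder [0.5517 0.0247 0.008 ] [0.5521 0.0155 0.008 ]
sl1 [ 0.6372 -0.2803  0.0085] [ 0.6373 -0.273   0.0085]
sl2 [ 0.5235 -0.3089  0.0085] [ 0.5205 -0.3048  0.0085]
sl3 [ 0.4254 -0.2862  0.0085] [ 0.4211 -0.2864  0.0085]
tape [0.3807 0.1388 0.009 ] [0.3758 0.1418 0.009 ]
sand [ 0.7866 -0.1183  0.03  ] [ 0.7754 -0.1275  0.03  ]
[[210 157]
 [206 198]
 [276 199]
 [276 160]] [array([0.6117, 0.1526, 0.008 ]), array([0.4532, 0.1218, 0.008 ]), array([ 0.5007, -0.102 ,  0.008 ]), array([ 0.651 , -0.0725,  0.008 ])]
{'vfov': 70.70994761903022, 'cx': 251.0797475649555, 'cy': 189.56471678393734, 'pose': array([[ 0.3977, -0.8688, -0.2951,  0.132 ],
       [ 0.9175,  0.3764,  0.1283,  0.5133],
       [-0.0004, -0.3218,  0.9468,  0.3731],
       [ 0.    ,  0.    ,  0.    ,  1.    ]])} [0.209  0.4813 0.2309]
```

View pics/a.png

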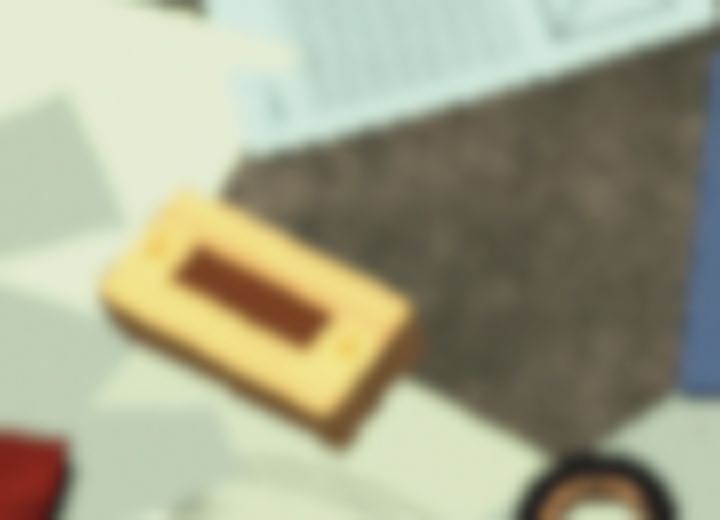

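Run:
```python
from h import *
t=camera_model("top")
C=np.array([[180,190],[412,300],[330,418],[104,288]])
W=np.array([ray(t,120-.5+x/8+.06,150-.5+y/8+.06,.036) for x,y in C]);print(W,W.mean(0))
for i in range(4): e=W[(i+1)%4]-W[i];print(np.linalg.norm(e),np.degrees(np.arctan2(e[1],e[0])))
s=get_state();print(R.from_rotvec(s["ee_rot"]).as_matrix())
m=camera_model("wrist");A=R.from_rotvec(s["ee_rot"]).as_matrix();print(A.T@(m["pose"][:3,3]-s["position"]),A.T@m["pose"][:3,:3])
c=W.mean(0)
print(rows(c+[0,0,.2],R.from_rotvec(s["ee_rot"])))
# scene check of oak centre
print(proj(camera_model("scene"),c),[proj(camera_model("scene"),w) for w in W])
```

```text
[[0.4812 0.3452 0.036 ]
 [0.4527 0.236  0.036 ]
 [0.394  0.2506 0.036 ]
 [0.4302 0.3588 0.036 ]] [0.4395 0.2976 0.036 ]
0.1128637095953901 -104.64390075589063
0.060480693289440314 166.08275915259813
0.11411275873880211 71.48546145914773
0.05277322723199709 -14.884628879415247
[[-0.9172  0.3985 -0.0005]
 [ 0.3985  0.9172 -0.0008]
 [ 0.0001 -0.0009 -1.    ]]
[ 0.0834 -0.0015 -0.1422] [[ 0.0009  0.9468  0.3219]
 [ 1.     -0.0006 -0.0008]
 [-0.0006  0.3219 -0.9468]]
(array([-2.8456, -0.7664, -0.0509]), array([0., 0., 0.]))
[201.2516 153.9715] [array([207.0211, 145.5696]), array([211.6865, 160.49  ]), array([193.8897, 163.2932]), array([192.4795, 147.6179])]
```

Request:
apply_moves([
  {"linear": [-0.48, -0.13, 0], "twist": [0, 0, 0], "grip": -1},
  {"linear": [-0.95, -0.26, 0], "twist": [0, 0, 0], "grip": -1},
], newtons=50)

```text
time_s: 0.3
position: [0.286, 0.4194, 0.2309]
ee_rot: [-0.635, -3.077, 0.001]
force: [0.5, 1.2, 0.1]
width: 0.0854
grip_force: 0.0
```

Request:
apply_moves([
  {"linear": [-0.48, -0.13, 0], "twist": [0, 0, 0], "grip": -1},
  {"linear": [-0.95, -0.26, 0], "twist": [0, 0, 0], "grip": -1},
])

```text
time_s: 0.5
position: [0.3638, 0.3567, 0.2311]
ee_rot: [-0.639, -3.076, 0.0]
force: [1.1, 0.6, 0.3]
width: 0.0852
grip_force: 0.0
```

Request:
apply_moves([
  {"linear": [-0.48, -0.13, 0], "twist": [0, 0, 0.13], "grip": -1},
  {"linear": [-0.95, -0.25, 0], "twist": [0, 0, 0.27], "grip": -1},
  {"linear": [-0.95, -0.25, 0], "twist": [0, 0, 0.54], "grip": -1},
  {"linear": [-0.95, -0.25, 0], "twist": [0, 0, 0.68], "grip": -1},
  {"linear": [-0.95, -0.25, 0], "twist": [0, 0, 0.68], "grip": -1},
])

```text
time_s: 1.0
position: [0.4401, 0.2968, 0.2309]
ee_rot: [-1.681, -2.654, 0.001]
force: [0.3, 0.1, -1.0]
width: 0.0855
grip_force: 0.0
```

Request:
apply_moves([
  {"linear": [0, 0, 0], "twist": [0, 0, 0.13], "grip": -1},
  {"linear": [0, 0, 0], "twist": [0, 0, 0.27], "grip": -1},
  {"linear": [0, 0, 0], "twist": [0, 0, 0.41], "grip": -1},
  {"linear": [0, 0, 0], "twist": [0, 0, 0.54], "grip": -1},
  {"linear": [0, 0, 0], "twist": [0, 0, 0.68], "grip": -1},
  {"linear": [0, 0, 0], "twist": [0, 0, 0.68], "grip": -1},
  {"linear": [0, 0, 0], "twist": [0, 0, 0.68], "grip": -1},
])

```text
time_s: 1.7
position: [0.4398, 0.2973, 0.2311]
ee_rot: [-2.489, -1.916, 0.001]
force: [-0.5, -0.5, -0.1]
width: 0.0857
grip_force: 0.0
```

Run:
```python
from h import *
s=get_state();print(s["time_s"],s["position"],s["joint_positions"],s["dq"]);print(R.from_rotvec(s["ee_rot"]).as_matrix())
m=camera_model("wrist");im=capture("wrist");cv2.imwrite("pics/w1.png",im[:,:,::-1]);np.savez("w1.npz",**m)
```

```text
1.7 [0.4398 0.2973 0.2311] [ 0.4409  0.2736 -0.0339  1.2637  0.      2.2704] [ 0.0027 -0.0021  0.0004  0.0003 -0.0006 -0.006 ]
[[ 0.2558  0.9667 -0.0004]
 [ 0.9667 -0.2558 -0.0002]
 [-0.0003 -0.0003 -1.    ]]
```

View pics/w1.png

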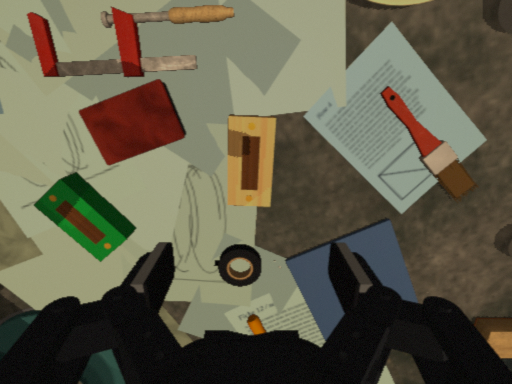

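Wrist view: oak block top face has corners near (230,115), (275,117), (271,206), (228,206); tape at (240,266), folder corner at (288,262).

Run:
```python
from h import *
m=dict(np.load("w1.npz"))
im=cv2.imread("pics/w1.png")
hsv=cv2.cvtColor(im,cv2.COLOR_BGR2HSV)
k=cv2.inRange(hsv,(8,60,110),(30,255,255))
k[:105]=0;k[215:]=0;k[:,:220]=0;k[:,282:]=0
k=cv2.morphologyEx(k,cv2.MORPH_CLOSE,np.ones((25,15)))
c=max(cv2.findContours(k,0,2)[0],key=cv2.contourArea)
q=cv2.boxPoints(cv2.minAreaRect(c));print(q)
for Q in(q,np.array([(230,115),(275,117),(271,206),(228,206)],float)):
    W=np.array([ray(m,*x,.036) for x in Q]);print(W.mean(0))
    for i in range(4): e=W[(i+1)%4]-W[i];print(np.linalg.norm(e),np.degrees(np.arctan2(e[1],e[0])))
s=get_state();print("tcp px",proj(m,s["position"]),"below",proj(m,s["position"]*[1,1,0]+[0,0,.036]))
print("folder corner",ray(m,288,262,.008),ray(m,389,220,.008),"tape",ray(m,240,264,.018))
```

```text
[[225.9661 205.882 ]
 [227.0419 114.4358]
 [275.2235 115.0026]
 [274.1476 206.4488]]
[0.4393 0.3004 0.036 ]
0.1186602286872895 72.88942708988061
0.057970603505249775 -15.429865102050996
0.11874671074321522 -103.83417471612357
0.0647576089261995 164.48919400286078
[0.4396 0.2997 0.036 ]
0.05427284063983487 -17.23949709183421
0.1157716773686322 -105.81161331109935
0.057777282157742735 165.21609782113316
0.11821255877588535 72.48592465309143
tcp px [252.197 242.595] below [251.5634 165.1275]
folder corner [0.4538 0.1257 0.008 ] [0.6139 0.1582 0.008 ] tape [0.3822 0.1479 0.018 ]
```

Request:
apply_moves([
  {"linear": [-0.05, -0.01, 0.4], "twist": [0, -0.13, 0], "grip": -1},
  {"linear": [-0.05, -0.01, 0.8], "twist": [0, -0.27, 0], "grip": -1},
  {"linear": [-0.05, -0.01, 1.0], "twist": [0, -0.4, 0], "grip": -1},
  {"linear": [-0.05, -0.01, 1.0], "twist": [0, -0.5, 0], "grip": -1},
  {"linear": [-0.05, -0.01, 1.0], "twist": [0, -0.5, 0], "grip": -1},
  {"linear": [-0.05, -0.01, 1.0], "twist": [0, -0.5, 0], "grip": -1},
])

```text
time_s: 2.35
position: [0.4378, 0.2933, 0.1308]
ee_rot: [2.193, 1.685, -0.586]
force: [0.6, -0.3, 0.2]
width: 0.0854
grip_force: 0.0
```

Run:
```python
from h import *
s=get_state();print(s["time_s"],s["position"],s["joint_positions"]);A=R.from_rotvec(s["ee_rot"]).as_matrix();print(A)
print(rows([.4373,.2923,.009],R.from_matrix(A)))
```

```text
2.35 [0.4378 0.2933 0.1308] [ 0.6095  0.6251  0.1466  1.5069 -0.3258  2.5101]
[[ 0.2232  0.9661 -0.1297]
 [ 0.8379 -0.2581 -0.4808]
 [-0.498  -0.0014 -0.8672]]
(array([ 0.5975, -0.0009,  1.0619]), array([0., 0., 0.]))
```

Request:
apply_moves([
  {"linear": [0.26, 0, 0.46], "twist": [0, 0, 0], "grip": -1},
  {"linear": [0.44, 0, 0.78], "twist": [0, 0, 0], "grip": -1},
  {"linear": [0.5, 0, 0.89], "twist": [0, 0, 0], "grip": -1},
])

```text
time_s: 2.65
position: [0.4366, 0.2905, 0.028]
ee_rot: [2.195, 1.682, -0.588]
force: [-1.4, -0.6, -0.9]
width: 0.0854
grip_force: 0.0
```

Request:
apply_moves([
  {"linear": [0.1, 0, 0.17], "twist": [0, 0, 0], "grip": -1},
  {"linear": [0.1, 0, 0.17], "twist": [0, 0, 0], "grip": -1},
  {"linear": [0.1, 0, 0.17], "twist": [0, 0, 0], "grip": 1},
  {"linear": [0.1, 0, 0.17], "twist": [0, 0, 0], "grip": 1},
  {"linear": [0.1, 0, 0.17], "twist": [0, 0, 0], "grip": 1},
  {"linear": [0.1, 0, 0.17], "twist": [0, 0, 0], "grip": 1},
  {"linear": [0.1, 0, 0.17], "twist": [0, 0, 0], "grip": 1},
])

```text
time_s: 3.35
position: [0.4382, 0.2923, 0.0115]
ee_rot: [2.194, 1.681, -0.583]
force: [-1.3, 1.5, 11.5]
width: 0.0573
grip_force: 53.2
```

Run:
```python
from h import *
s=get_state();print(s)
```

```text
{'time_s': 3.35, 'joint_positions': array([ 0.6087,  0.7187, -0.0172,  1.248 , -0.328 ,  2.5123]), 'dq': array([-0.0019, -0.001 ,  0.0027,  0.0008,  0.0016, -0.0011]), 'joint_torque': array([ -0.6475, -84.8571,  25.3683,   3.0732,  -0.5652,  -0.2287]), 'position': array([0.4382, 0.2923, 0.0115]), 'ee_rot': array([ 2.1942,  1.6807, -0.5835]), 'force': array([-1.2985,  1.5113, 11.536 ]), 'torque': array([-0.3585,  0.1799, -0.3057]), 'grip_force': 53.21521728532389, 'width': 0.05726756729566472}
```

Request:
apply_moves([
  {"linear": [-0.2, 0, -0.35], "twist": [0, 0, 0], "grip": 1},
  {"linear": [-0.4, 0, -0.7], "twist": [0, 0.12, 0], "grip": 1},
  {"linear": [-0.42, 0, -0.73], "twist": [0, 0.25, 0], "grip": 1},
  {"linear": [-0.42, 0, -0.73], "twist": [0, 0.38, 0], "grip": 1},
  {"linear": [-0.42, 0, -0.73], "twist": [0, 0.5, 0], "grip": 1},
  {"linear": [-0.42, 0, -0.73], "twist": [0, 0.63, 0], "grip": 1},
  {"linear": [-0.42, 0, -0.73], "twist": [0, 0.75, 0], "grip": 1},
])

```text
time_s: 4.05
position: [0.4377, 0.292, 0.0957]
ee_rot: [-2.352, -1.804, -0.321]
force: [0.8, 0.3, -2.9]
width: 0.057
grip_force: 55.2
```

Request:
apply_moves([
  {"linear": [0, 0, 0], "twist": [0, 0.12, 0], "grip": 1},
  {"linear": [0, 0, 0], "twist": [0, 0.25, 0], "grip": 1},
  {"linear": [0, 0, 0], "twist": [0, 0.38, 0], "grip": 1},
  {"linear": [0, 0, 0], "twist": [0, 0.5, 0], "grip": 1},
  {"linear": [0, 0, 0], "twist": [0, 0.63, 0], "grip": 1},
  {"linear": [0, 0, 0], "twist": [0, 0.75, 0], "grip": 1},
  {"linear": [0, 0, 0], "twist": [0, 0.75, 0], "grip": 1},
  {"linear": [0, 0, 0], "twist": [0, 0.75, 0], "grip": 1},
  {"linear": [0, 0, 0], "twist": [0, 0.75, 0], "grip": 1},
])

```text
time_s: 4.95
position: [0.4381, 0.2921, 0.0944]
ee_rot: [-1.822, -1.399, -1.051]
force: [0.8, 1.2, -2.3]
width: 0.0572
grip_force: 55.4
```

Run:
```python
from h import *
s=get_state();print(s["time_s"],s["position"],s["joint_positions"],s["force"],s["width"]);print(R.from_rotvec(s["ee_rot"]).as_matrix())
a=capture("scene")[100:240,120:320,::-1];b=capture("top")[130:240,100:240,::-1]
z=lambda i:cv2.resize(i,(800,int(800*i.shape[0]/i.shape[1])),interpolation=2)
cv2.imwrite("pics/s2.png",z(a))
w=capture("wrist")[:,:,::-1];cv2.imwrite("pics/w2.png",w)
```

```text
4.95 [0.4381 0.2921 0.0944] [-0.074   0.3118 -0.9894 -0.0446  1.0147  1.934 ] [ 0.7994  1.1716 -2.3165] 0.05721933227044046
[[ 0.1288  0.9657  0.2254]
 [ 0.4852 -0.2596  0.8349]
 [ 0.8648  0.0019 -0.502 ]]
```

View pics/s2.png

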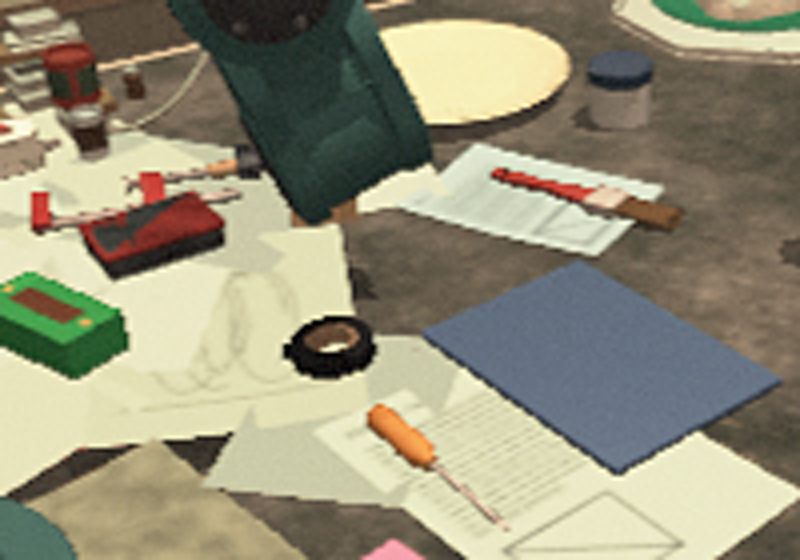

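The oak block is held clear of the table, one small end facing down (visible at (330,213)), and nothing else has moved.

Request:
apply_moves([
  {"linear": [-0.15, 0, 0.09], "twist": [0, 0, 0], "grip": 1},
  {"linear": [-0.29, 0, 0.17], "twist": [0, 0, 0], "grip": 1},
  {"linear": [-0.34, 0, 0.195], "twist": [0, 0, 0], "grip": 1},
  {"linear": [-0.36, 0, 0.21], "twist": [0, 0, 0], "grip": 1},
  {"linear": [-0.36, 0, 0.21], "twist": [0, 0, 0], "grip": 1},
])

```text
time_s: 5.6
position: [0.4375, 0.2923, 0.0522]
ee_rot: [-1.821, -1.396, -1.051]
force: [-0.0, -0.5, -1.9]
width: 0.0573
grip_force: 55.3
```

Request:
apply_moves([
  {"linear": [-0.01, 0, 0.006], "twist": [0, 0, 0], "grip": 1},
  {"linear": [-0.02, 0, 0.01], "twist": [0, 0, 0], "grip": 1},
])

```text
time_s: 5.8
position: [0.4377, 0.292, 0.0502]
ee_rot: [-1.821, -1.396, -1.052]
force: [-0.7, -0.6, 1.9]
width: 0.0573
grip_force: 55.5
```

Request:
apply_moves([
  {"linear": [-0.005, 0, 0.003], "twist": [0, 0, 0], "grip": 1},
  {"linear": [-0.005, 0, 0.003], "twist": [0, 0, 0], "grip": 0},
  {"linear": [-0.005, 0, 0.003], "twist": [0, 0, 0], "grip": -1},
  {"linear": [-0.005, 0, 0.003], "twist": [0, 0, 0], "grip": -1},
  {"linear": [-0.005, 0, 0.003], "twist": [0, 0, 0], "grip": -1},
  {"linear": [-0.005, 0, 0.003], "twist": [0, 0, 0], "grip": -1},
  {"linear": [-0.005, 0, 0.003], "twist": [0, 0, 0], "grip": -1},
])

```text
time_s: 6.5
position: [0.4374, 0.292, 0.0492]
ee_rot: [-1.821, -1.395, -1.051]
force: [0.5, -0.0, -0.4]
width: 0.0854
grip_force: 0.0
```

Run:
```python
from h import *
s=get_state();print(s)
w=capture("wrist")[:,:,::-1];cv2.imwrite("pics/w3.png",w)
```

```text
{'time_s': 6.5, 'joint_positions': array([-0.0754,  0.4294, -1.0529, -0.2242,  1.0175,  1.9339]), 'dq': array([ 0.0008, -0.0023, -0.0011,  0.0014, -0.0004,  0.0001]), 'joint_torque': array([ -0.0032, -52.3382,  11.8546,  -3.14  ,   2.8842,   0.0002]), 'position': array([0.4374, 0.292 , 0.0492]), 'ee_rot': array([-1.821 , -1.3953, -1.0514]), 'force': array([ 0.5009, -0.0348, -0.438 ]), 'torque': array([-0.7486,  0.2087, -0.0214]), 'grip_force': 0.0, 'width': 0.0854082024930508}
```

View pics/w3.png

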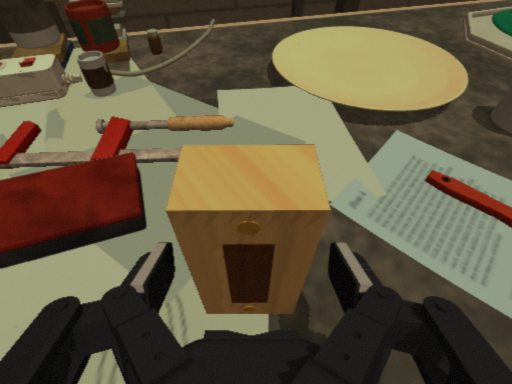

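The block stands on its small end at image (250,230), plain face toward the gripper, fingers clear on both sides.

Request:
apply_moves([
  {"linear": [0, 0, -0.3], "twist": [0, 0, 0], "grip": -1},
  {"linear": [0, 0, -0.7], "twist": [0, 0, 0], "grip": -1},
  {"linear": [0, 0, -1], "twist": [0, 0, 0], "grip": -1},
])

```text
time_s: 6.85
position: [0.4174, 0.2173, 0.0926]
ee_rot: [-1.822, -1.397, -1.049]
force: [0.2, -0.1, -1.4]
width: 0.0856
grip_force: 0.0
```

Request:
apply_moves([
  {"linear": [0.4, 0, -0.23], "twist": [0, 0, 0], "grip": -1},
  {"linear": [0.8, 0, -0.46], "twist": [0, 0, 0], "grip": -1},
  {"linear": [0.95, 0, -0.55], "twist": [0, 0, 0], "grip": -1},
  {"linear": [0.95, 0, -0.55], "twist": [0, 0, 0], "grip": -1},
])

```text
time_s: 7.25
position: [0.419, 0.2176, 0.2036]
ee_rot: [-1.822, -1.4, -1.054]
force: [0.2, -0.3, -0.9]
width: 0.0854
grip_force: 0.0
```

Request:
apply_moves([
  {"linear": [0.1, 0, 0.17], "twist": [0, -0.14, 0], "grip": -1},
  {"linear": [0.2, 0, 0.34], "twist": [0, -0.28, 0], "grip": -1},
  {"linear": [0.3, 0, 0.51], "twist": [0, -0.42, 0], "grip": -1},
  {"linear": [0.395, 0, 0.68], "twist": [0, -0.56, 0], "grip": -1},
  {"linear": [0.395, 0, 0.68], "twist": [0, -0.7, 0], "grip": -1},
  {"linear": [0.395, 0, 0.68], "twist": [0, -0.83, 0], "grip": -1},
])

```text
time_s: 7.85
position: [0.4384, 0.2945, 0.2011]
ee_rot: [-2.405, -1.847, -0.206]
force: [0.8, -1.3, -0.4]
width: 0.0857
grip_force: 0.0
```

Request:
apply_moves([
  {"linear": [0, 0, 0], "twist": [0, -0.14, 0], "grip": -1},
  {"linear": [0, 0, 0], "twist": [0, -0.28, 0], "grip": -1},
  {"linear": [0, 0, 0], "twist": [0, -0.42, 0], "grip": -1},
  {"linear": [0, 0, 0], "twist": [0, -0.56, 0], "grip": -1},
  {"linear": [0, 0, 0], "twist": [0, -0.7, 0], "grip": -1},
  {"linear": [0, 0, 0], "twist": [0, -0.83, 0], "grip": -1},
  {"linear": [0, 0, 0], "twist": [0, -0.83, 0], "grip": -1},
  {"linear": [0, 0, 0], "twist": [0, -0.83, 0], "grip": -1},
])

```text
time_s: 8.65
position: [0.4387, 0.2943, 0.1992]
ee_rot: [2.079, 1.595, -0.753]
force: [-0.9, -0.1, 0.0]
width: 0.0854
grip_force: 0.0
```

Run:
```python
from h import *
s=get_state();print(s["time_s"],s["position"],s["joint_positions"]);A=R.from_rotvec(s["ee_rot"]).as_matrix();print(A)
print(rows([.4361,.2876,.073],R.from_matrix(A)))
w=capture("wrist")[:,:,::-1];cv2.imwrite("pics/w4.png",w);m=camera_model("wrist")
u=np.array([.2585,.966,0]);v=np.array([.966,-.2585,0]);c=np.array([.4356,.2857,.116])
print([proj(m,c+a*u*.018+b*v*.029) for a,b in((-1,-1),(-1,1),(1,1),(1,-1))])
```

```text
8.65 [0.4387 0.2943 0.1992] [ 0.6484  0.7135  0.4049  1.8439 -0.4013  2.6025]
[[ 0.1983  0.9658 -0.1673]
 [ 0.7431 -0.2594 -0.6168]
 [-0.6391 -0.002  -0.7691]]
(array([ 0.7517, -0.0053,  1.0169]), array([-0., -0.,  0.]))
[array([216.271 , 158.7899]), array([285.253 , 158.7388]), array([290.5293, 127.9588]), array([210.8137, 128.023 ])]
```

View pics/w4.png

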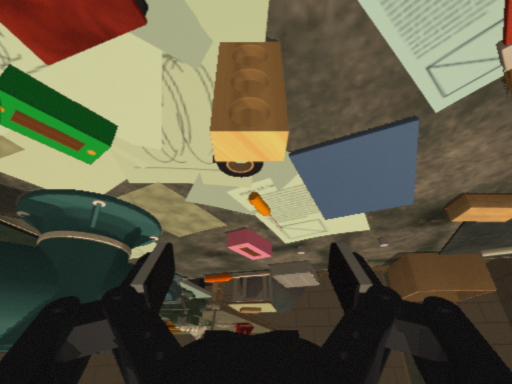

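The standing block's top end spans (212,132)–(287,160) with bores on the far side, matching the prediction within ~2 mm; fingers straddle it.

Request:
apply_moves([
  {"linear": [0.25, 0, 0.34], "twist": [0, 0, 0], "grip": -1},
  {"linear": [0.5, 0, 0.68], "twist": [0, 0, 0], "grip": -1},
  {"linear": [0.7, -0.005, 0.95], "twist": [0, 0, 0], "grip": -1},
  {"linear": [0.74, -0.005, 1.0], "twist": [0, 0, 0], "grip": -1},
  {"linear": [0.74, -0.005, 1.0], "twist": [0, 0, 0], "grip": -1},
  {"linear": [0.74, -0.005, 1.0], "twist": [0, 0, 0], "grip": 1},
  {"linear": [0.74, -0.005, 1.0], "twist": [0, 0, 0], "grip": 1},
  {"linear": [0.74, -0.005, 1.0], "twist": [0, 0, 0], "grip": 1},
  {"linear": [0.74, -0.005, 1.0], "twist": [0, 0, 0], "grip": 1},
  {"linear": [0.74, -0.005, 1.0], "twist": [0, 0, 0], "grip": 1},
])

```text
time_s: 9.7
position: [0.4368, 0.2877, 0.0792]
ee_rot: [2.08, 1.594, -0.747]
force: [-1.5, 3.4, 13.1]
width: 0.057
grip_force: 51.0
```

Run:
```python
from h import *
s=get_state();print(s)
A=R.from_rotvec(s["ee_rot"]).as_matrix();print(A)
```

```text
{'time_s': 9.7, 'joint_positions': array([ 0.6428,  0.7691,  0.1852,  1.5633, -0.406 ,  2.5986]), 'dq': array([ 0.0001, -0.0001,  0.0012, -0.001 , -0.0023,  0.0006]), 'joint_torque': array([ -2.0314, -89.5913,  26.5885,   4.2161,  -0.7701,  -0.0842]), 'position': array([0.4368, 0.2877, 0.0792]), 'ee_rot': array([ 2.0798,  1.5937, -0.7475]), 'force': array([-1.5432,  3.3544, 13.0641]), 'torque': array([-0.4365,  0.2657, -0.1863]), 'grip_force': 51.03396087884903, 'width': 0.057028565254128624}
[[ 0.201   0.9658 -0.164 ]
 [ 0.7436 -0.2594 -0.6163]
 [-0.6377  0.0019 -0.7703]]
```

Request:
apply_moves([
  {"linear": [-0.2, 0, -0.24], "twist": [0, 0, 0], "grip": 1},
  {"linear": [-0.45, 0, -0.54], "twist": [0, 0, 0], "grip": 1},
  {"linear": [-0.64, 0, -0.77], "twist": [0, 0, 0], "grip": 1},
])

```text
time_s: 10.0
position: [0.4365, 0.2874, 0.1802]
ee_rot: [2.08, 1.594, -0.748]
force: [0.3, 0.3, -2.2]
width: 0.0568
grip_force: 55.2
```

Request:
apply_moves([
  {"linear": [-0.22, 0.2, 0.16], "twist": [0, 0, 0], "grip": 1},
  {"linear": [-0.44, 0.4, 0.31], "twist": [0, 0, 0], "grip": 1},
  {"linear": [-0.67, 0.6, 0.47], "twist": [0, 0, 0], "grip": 1},
])

```text
time_s: 10.3
position: [0.4736, 0.1922, 0.185]
ee_rot: [2.079, 1.594, -0.748]
force: [0.6, 1.1, -2.5]
width: 0.0571
grip_force: 55.2
```

Request:
apply_moves([
  {"linear": [-0.22, 0.2, 0.16], "twist": [0, 0, 0], "grip": 1},
  {"linear": [-0.44, 0.4, 0.31], "twist": [0, 0, 0], "grip": 1},
  {"linear": [-0.67, 0.6, 0.47], "twist": [0, 0, 0], "grip": 1},
])

```text
time_s: 10.6
position: [0.5103, 0.0974, 0.1917]
ee_rot: [2.08, 1.593, -0.749]
force: [-0.5, 1.1, -1.4]
width: 0.0568
grip_force: 55.2
```

Request:
apply_moves([
  {"linear": [-0.22, 0.2, 0.16], "twist": [0, 0, 0], "grip": 1},
  {"linear": [-0.44, 0.4, 0.31], "twist": [0, 0, 0], "grip": 1},
  {"linear": [-0.67, 0.6, 0.47], "twist": [0, 0, 0], "grip": 1},
  {"linear": [-0.67, 0.6, 0.47], "twist": [0, 0, 0], "grip": 1},
])

```text
time_s: 11.0
position: [0.5475, 0.001, 0.1987]
ee_rot: [2.083, 1.589, -0.749]
force: [-0.6, 1.1, -2.0]
width: 0.0571
grip_force: 55.2
```

Request:
apply_moves([
  {"linear": [0, 0, 0], "twist": [0, 0.12, 0], "grip": 1},
  {"linear": [0, 0, 0], "twist": [0, 0.25, 0], "grip": 1},
  {"linear": [0, 0, 0], "twist": [0, 0.38, 0], "grip": 1},
  {"linear": [0, 0, 0], "twist": [0, 0.5, 0], "grip": 1},
  {"linear": [0, 0, 0], "twist": [0, 0.63, 0], "grip": 1},
  {"linear": [0, 0, 0], "twist": [0, 0.75, 0], "grip": 1},
])

```text
time_s: 11.6
position: [0.5468, 0.0046, 0.1993]
ee_rot: [-2.446, -1.876, -0.123]
force: [0.1, -0.9, -3.3]
width: 0.0573
grip_force: 55.2
```

Request:
apply_moves([
  {"linear": [0, 0, 0], "twist": [0, 0.12, 0], "grip": 1},
  {"linear": [0, 0, 0], "twist": [0, 0.25, 0], "grip": 1},
  {"linear": [0, 0, 0], "twist": [0, 0.38, 0], "grip": 1},
  {"linear": [0, 0, 0], "twist": [0, 0.5, 0], "grip": 1},
  {"linear": [0, 0, 0], "twist": [0, 0.63, 0], "grip": 1},
  {"linear": [0, 0, 0], "twist": [0, 0.75, 0], "grip": 1},
  {"linear": [0, 0, 0], "twist": [0, 0.75, 0], "grip": 1},
  {"linear": [0, 0, 0], "twist": [0, 0.75, 0], "grip": 1},
])

```text
time_s: 12.4
position: [0.5466, 0.0038, 0.1974]
ee_rot: [-1.95, -1.494, -0.911]
force: [0.1, 0.7, -2.1]
width: 0.0567
grip_force: 55.2
```

Run:
```python
from h import *
s=get_state();print(s["time_s"],s["position"],s["joint_positions"],s["force"],s["width"]);A=R.from_rotvec(s["ee_rot"]).as_matrix();print(A)
w=capture("wrist")[:,:,::-1];a=capture("scene")[:,:,::-1]
cv2.imwrite("pics/s5.png",np.hstack([cv2.resize(w,(400,300)),cv2.resize(a[110:290,160:400],(400,300))]))
```

```text
12.4 [0.5466 0.0038 0.1974] [-0.5545  0.4291 -0.1987  1.2744  0.8253  1.1339] [ 0.054   0.7007 -2.1214] 0.056674551492005884
[[ 0.1676  0.9655  0.1992]
 [ 0.6192 -0.2603  0.7409]
 [ 0.7672 -0.0009 -0.6414]]
```

View pics/s5.png

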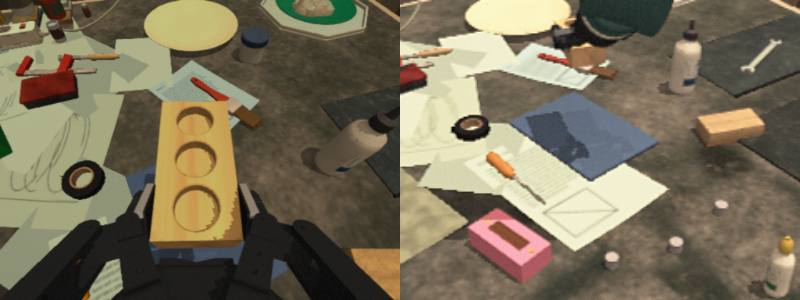

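Left (wrist): block held level with its three bores up. Right (scene): its shadow falls on the folder and the bystanders are undisturbed. Lowering.

Request:
apply_moves([
  {"linear": [-0.3, 0, 0.25], "twist": [0, 0, 0], "grip": 1},
  {"linear": [-0.6, 0, 0.5], "twist": [0, 0, 0], "grip": 1},
  {"linear": [-0.77, 0, 0.64], "twist": [0, 0, 0], "grip": 1},
])

```text
time_s: 12.8
position: [0.5462, 0.0051, 0.0961]
ee_rot: [-1.948, -1.496, -0.911]
force: [0.6, -0.1, -1.0]
width: 0.0568
grip_force: 55.1
```

Request:
apply_moves([
  {"linear": [-0.15, 0, 0.13], "twist": [0, 0, 0], "grip": 1},
  {"linear": [-0.3, 0, 0.25], "twist": [0, 0, 0], "grip": 1},
  {"linear": [-0.4, 0, 0.34], "twist": [0, 0, 0], "grip": 1},
  {"linear": [-0.46, 0, 0.385], "twist": [0, 0, 0], "grip": 1},
  {"linear": [-0.46, 0, 0.385], "twist": [0, 0, 0], "grip": 1},
])

```text
time_s: 13.3
position: [0.5466, 0.0047, 0.0374]
ee_rot: [-1.948, -1.495, -0.913]
force: [-0.6, 0.1, -2.6]
width: 0.0569
grip_force: 55.1
```

Request:
apply_moves([
  {"linear": [-0.02, 0, 0.015], "twist": [0, 0, 0], "grip": 1},
  {"linear": [-0.04, 0, 0.03], "twist": [0, 0, 0], "grip": 1},
  {"linear": [-0.045, 0, 0.037], "twist": [0, 0, 0], "grip": 1},
  {"linear": [-0.045, 0, 0.037], "twist": [0, 0, 0], "grip": 1},
])

```text
time_s: 13.7
position: [0.5466, 0.0042, 0.0316]
ee_rot: [-1.948, -1.493, -0.914]
force: [-0.2, 0.3, -1.3]
width: 0.0567
grip_force: 55.2
```

Request:
apply_moves([
  {"linear": [-0.01, 0, 0.008], "twist": [0, 0, 0], "grip": 1},
  {"linear": [-0.015, 0, 0.013], "twist": [0, 0, 0], "grip": 1},
  {"linear": [-0.015, 0, 0.013], "twist": [0, 0, 0], "grip": 1},
])

```text
time_s: 14.0
position: [0.5465, 0.0043, 0.0294]
ee_rot: [-1.948, -1.493, -0.914]
force: [-0.4, 0.1, -2.6]
width: 0.0573
grip_force: 55.2
```

Request:
apply_moves([
  {"linear": [-0.01, 0, 0.008], "twist": [0, 0, 0], "grip": 1},
  {"linear": [-0.01, 0, 0.008], "twist": [0, 0, 0], "grip": 1},
])

```text
time_s: 14.2
position: [0.5466, 0.0042, 0.0288]
ee_rot: [-1.948, -1.492, -0.915]
force: [-2.8, -3.8, 8.6]
width: 0.057
grip_force: 56.5
```

Request:
apply_moves([
  {"linear": [0, 0, 0], "twist": [0, 0, 0], "grip": 0.2},
  {"linear": [0, 0, 0], "twist": [0, 0, 0], "grip": 0},
  {"linear": [0, 0, 0], "twist": [0, 0, 0], "grip": -1},
  {"linear": [0, 0, 0], "twist": [0, 0, 0], "grip": -1},
  {"linear": [0, 0, 0], "twist": [0, 0, 0], "grip": -1},
  {"linear": [0, 0, 0], "twist": [0, 0, 0], "grip": -1},
  {"linear": [0, 0, 0], "twist": [0, 0, 0], "grip": -1},
])

```text
time_s: 14.9
position: [0.5465, 0.0043, 0.0282]
ee_rot: [-1.948, -1.493, -0.914]
force: [0.1, 0.5, -0.8]
width: 0.0856
grip_force: 0.0
```

Request:
apply_moves([
  {"linear": [0, 0, -0.3], "twist": [0, 0, 0], "grip": -1},
  {"linear": [0, 0, -0.7], "twist": [0, 0, 0], "grip": -1},
  {"linear": [0, 0, -1], "twist": [0, 0, 0], "grip": -1},
  {"linear": [0, 0, -1], "twist": [0, 0, 0], "grip": -1},
])

```text
time_s: 15.3
position: [0.5273, -0.0729, 0.0937]
ee_rot: [-1.951, -1.494, -0.917]
force: [0.3, -0.5, -0.9]
width: 0.085
grip_force: 0.0
```

Request:
apply_moves([
  {"linear": [0.4, 0, -0.33], "twist": [0, 0, 0], "grip": -1},
  {"linear": [0.77, 0, -0.64], "twist": [0, -0.14, 0], "grip": -1},
  {"linear": [0.77, 0, -0.64], "twist": [0, -0.28, 0], "grip": -1},
  {"linear": [0.77, 0, -0.64], "twist": [0, -0.42, 0], "grip": -1},
  {"linear": [0.77, 0, -0.64], "twist": [0, -0.56, 0], "grip": -1},
  {"linear": [0.77, 0, -0.64], "twist": [0, -0.7, 0], "grip": -1},
  {"linear": [0.77, 0, -0.64], "twist": [0, -0.835, 0], "grip": -1},
  {"linear": [0.77, 0, -0.64], "twist": [0, -0.835, 0], "grip": -1},
  {"linear": [0.77, 0, -0.64], "twist": [0, -0.835, 0], "grip": -1},
])

```text
time_s: 16.2
position: [0.5265, -0.0686, 0.1917]
ee_rot: [-2.489, -1.911, -0.006]
force: [-0.7, -0.1, -0.0]
width: 0.0852
grip_force: 0.0
```

Run:
```python
from h import *
s=get_state();print(s["time_s"],s["position"],s["joint_positions"],s["force"],s["width"]);A=R.from_rotvec(s["ee_rot"]).as_matrix();print(A)
m=camera_model("wrist");w=capture("wrist")[:,:,::-1];cv2.imwrite("pics/w6.png",w);np.savez("w6.npz",**m)
for n in("scene","top"):
    cv2.imwrite(f"pics/{n}6.png",capture(n)[:,:,::-1])
```

```text
16.2 [ 0.5265 -0.0686  0.1917] [-0.286   0.2886 -0.1205  1.1626  0.0053  1.5458] [-0.6584 -0.0726 -0.0335] 0.08516413576194545
[[ 0.2581  0.9661  0.0007]
 [ 0.9661 -0.2581  0.0053]
 [ 0.0053 -0.0007 -1.    ]]
```

View pics/w6.png

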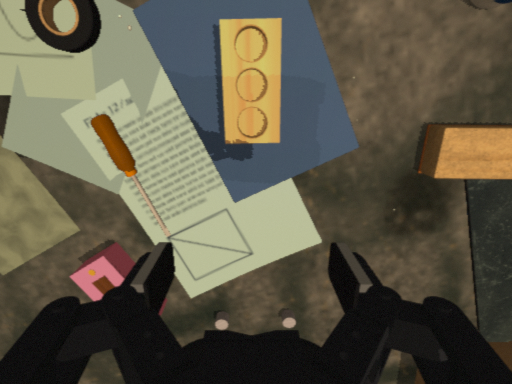

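Wrist view: block flat on the folder, bores up at (251,43), (252,85), (252,122); two slugs peek out at (222,320) and (288,320).

```bash
cat >> h.py <<'E'
def blob(im,m,p,z=.017,win=12,thr=None):
    """centroid of the bright spot near world point p (top face at z)"""
    u,v=proj(m,[*p[:2],z]);x0,y0=int(u)-win,int(v)-win
    g=cv2.cvtColor(im,cv2.COLOR_BGR2GRAY)[max(y0,0):y0+2*win,max(x0,0):x0+2*win]
    t,b=cv2.threshold(g,0,255,cv2.THRESH_OTSU) if thr is None else cv2.threshold(g,thr,255,0)
    n,l,st,c=cv2.connectedComponentsWithStats(b)
    i=1+np.argmax(st[1:,4]);q=c[i]+[max(x0,0),max(y0,0)]
    return q,st[i],ray(m,*q,z)
E
python3 - <<'E'
from h import *
m=dict(np.load("w6.npz"))
B=[ray(m,*p,.044) for p in((251,43),(252,85),(252,122))];print("bores",B,[np.linalg.norm(B[i+1]-B[i]) for i in(0,1)])
q=np.array([(220,18),(281,18),(280,143),(225,141)],float);W=np.array([ray(m,*x,.044) for x in q]);c=W.mean(0);print("block",c)
for i in range(4): e=W[(i+1)%4]-W[i];print(np.linalg.norm(e),np.degrees(np.arctan2(e[1],e[0])))
S=[(.637,-.277),(.522,-.307),(.423,-.286)]
for n in("scene","top"):
    M=camera_model(n)
    for k in("0","6"):
        im=cv2.imread(f"pics/{n}{k}.png")
        for p in S: print(n,k,*blob(im,M,p,.013))
E
```

```text
bores [array([0.5597, 0.0591, 0.044 ]), array([0.551 , 0.0226, 0.044 ]), array([ 0.5418, -0.0123,  0.044 ])] [np.float64(0.03758651052016729), np.float64(0.03607171837814161)]
block [0.5508 0.0234 0.044 ]
0.05695285093698246 -14.909047386690208
0.11637947255701153 -103.43206424038547
0.058796905296934085 163.02078628798387
0.11422310621787352 75.68991104278633
scene 0 [352.5333 232.1333] [ 7 10  8  5 30] [ 0.6346 -0.2734  0.013 ]
scene 0 [325.3684 254.6053] [ 8  9  8  6 38] [ 0.5222 -0.3034  0.013 ]
scene 0 [286.65 263.6 ] [ 8  8  8  6 40] [ 0.424  -0.2802  0.013 ]
scene 6 [352.5333 232.1333] [ 7 10  8  5 30] [ 0.6346 -0.2734  0.013 ]
scene 6 [325.4595 254.5676] [ 8  9  8  6 37] [ 0.5225 -0.3035  0.013 ]
scene 6 [286.65 263.6 ] [ 8  8  8  6 40] [ 0.424  -0.2802  0.013 ]
top 0 [335.3667 174.6333] [11 11  6  6 30] [ 0.6346 -0.2798  0.013 ]
top 0 [339.9062 205.0312] [10  9  7  7 32] [ 0.5225 -0.3084  0.013 ]
top 0 [329.1667 230.5   ] [ 9  9  7  6 36] [ 0.4253 -0.2861  0.013 ]
top 6 [335.3667 174.6333] [11 11  6  6 30] [ 0.6346 -0.2798  0.013 ]
top 6 [340. 205.] [10  9  7  7 35] [ 0.5227 -0.3087  0.013 ]
top 6 [329.1667 230.5   ] [ 9  9  7  6 36] [ 0.4253 -0.2861  0.013 ]
```

Request:
apply_moves([
  {"linear": [-0.38, 0.1, 0], "twist": [0, 0, 0], "grip": -1},
  {"linear": [-0.77, 0.19, 0], "twist": [0, 0, 0], "grip": -1},
])

```text
time_s: 16.55
position: [0.5247, -0.1505, 0.1919]
ee_rot: [-2.491, -1.91, -0.005]
force: [1.6, -0.9, 0.3]
width: 0.0853
grip_force: 0.0
```

Request:
apply_moves([
  {"linear": [-0.38, 0.1, 0], "twist": [0, 0, 0], "grip": -1},
  {"linear": [-0.77, 0.19, 0], "twist": [0, 0, 0], "grip": -1},
])

```text
time_s: 16.75
position: [0.5225, -0.231, 0.1915]
ee_rot: [-2.493, -1.907, -0.005]
force: [0.9, 0.1, 1.0]
width: 0.0855
grip_force: 0.0
```

Request:
apply_moves([
  {"linear": [-0.38, 0.1, 0], "twist": [0, -0.005, 0], "grip": -1},
  {"linear": [-0.77, 0.19, 0], "twist": [0, -0.005, 0], "grip": -1},
  {"linear": [-0.77, 0.19, 0], "twist": [0, -0.005, 0], "grip": -1},
  {"linear": [-0.77, 0.19, 0], "twist": [0, -0.005, 0], "grip": -1},
])

```text
time_s: 17.15
position: [0.5207, -0.3092, 0.191]
ee_rot: [2.496, 1.907, -0.002]
force: [0.3, 0.5, -0.3]
width: 0.0854
grip_force: 0.0
```

Run:
```python
from h import *
s=get_state();print(s["time_s"],s["position"],s["joint_positions"]);A=R.from_rotvec(s["ee_rot"]).as_matrix();print(A)
m=camera_model("wrist");w=capture("wrist")[:,:,::-1].copy();cv2.imwrite("pics/w7.png",w)
for p in((.6346,-.277),(.5226,-.306),(.4246,-.283)): print(proj(m,[*p,.017]),*blob(w,m,p,.017,25))
```

```text
17.15 [ 0.5207 -0.3092  0.191 ] [-0.6698  0.4158  0.075   1.2302 -0.0012  1.1671]
[[ 0.263   0.9648 -0.0009]
 [ 0.9648 -0.263  -0.0008]
 [-0.001  -0.0006 -1.    ]]
[341.4777 116.8596] [338.6061 118.6537] [ 14  19  18  18 231] [ 0.6312 -0.2781  0.017 ]
[252.486  166.3051] [250.6364 167.9444] [ 16  20  16  15 198] [ 0.5199 -0.3074  0.017 ]
[168.8325 169.137 ] [172.4123 180.3119] [   0   17   50   33 1106] [ 0.4238 -0.2973  0.017 ]
```

Request:
apply_moves([
  {"linear": [0.02, -0.01, 0.4], "twist": [0, 0, 0], "grip": 0},
  {"linear": [0.02, -0.01, 0.8], "twist": [0, 0, 0], "grip": 0},
  {"linear": [0.02, -0.01, 1], "twist": [0, 0, 0], "grip": 0},
  {"linear": [0.02, -0.01, 1], "twist": [0, 0, 0], "grip": 0},
], newtons=30)

```text
time_s: 17.6
position: [0.5197, -0.3039, 0.0893]
ee_rot: [-2.49, -1.91, 0.004]
force: [-0.0, 0.0, 1.0]
width: 0.0429
grip_force: 0.0
```

Run:
```python
from h import *
s=get_state();print(s["time_s"],s["position"],s["width"])
m=camera_model("wrist");w=capture("wrist")[:,:,::-1].copy();cv2.imwrite("pics/w8.png",w)
print(proj(m,s["position"]),proj(m,[.52,-.3068,.017]),*blob(w,m,(.52,-.307),.017,24))
w=cv2.imread("pics/w7.png")
```

```text
17.6 [ 0.5197 -0.3039  0.0893] 0.04291738970916121
[252.2077 242.606 ] [253.4517 202.3461] [253.6898 206.0163] [ 13  20  23  16 245] [ 0.5193 -0.3101  0.017 ]
```

View pics/w8.png

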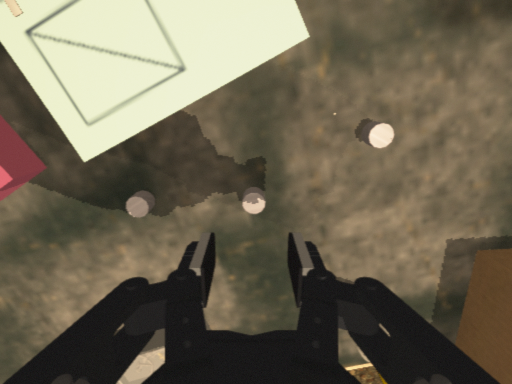

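Slug_b's top is at (254,202), right where predicted between the fingers; the others are at (381,135) and (140,203).

Request:
apply_moves([
  {"linear": [-0.027, 0.01, 0.4], "twist": [0, 0, 0], "grip": 0},
  {"linear": [-0.027, 0.01, 0.7], "twist": [0, 0, 0], "grip": 0},
  {"linear": [-0.027, 0.01, 0.79], "twist": [0, 0, 0], "grip": 0},
  {"linear": [-0.027, 0.01, 0.79], "twist": [0, 0, 0], "grip": 0},
  {"linear": [-0.027, 0.01, 0.79], "twist": [0, 0, 0], "grip": 1},
  {"linear": [-0.027, 0.01, 0.79], "twist": [0, 0, 0], "grip": 1},
  {"linear": [-0.027, 0.01, 0.79], "twist": [0, 0, 0], "grip": 1},
  {"linear": [-0.027, 0.01, 0.79], "twist": [0, 0, 0], "grip": 1},
])

```text
time_s: 18.45
position: [0.5222, -0.3096, 0.0147]
ee_rot: [2.49, 1.908, -0.002]
force: [-0.1, 0.3, 7.4]
width: 0.0166
grip_force: 29.1
```

Run:
```python
from h import *
s=get_state();print(s["time_s"],s["position"],s["force"],s["width"],s["grip_force"])
A=R.from_rotvec(s["ee_rot"]).as_matrix();print(A)
```

```text
18.45 [ 0.5222 -0.3096  0.0147] [-0.1046  0.2886  7.3628] 0.016554165955595525 29.08446103334427
[[ 0.26    0.9656  0.0019]
 [ 0.9656 -0.26   -0.0041]
 [-0.0034  0.0029 -1.    ]]
```

Request:
apply_moves([
  {"linear": [0, 0, -0.4], "twist": [0, 0, 0], "grip": 1},
  {"linear": [0, 0, -0.8], "twist": [0, 0, 0], "grip": 1},
  {"linear": [0, 0, -0.8], "twist": [0, 0, 0], "grip": 1},
  {"linear": [0, 0, -0.8], "twist": [0, 0, 0], "grip": 1},
])

```text
time_s: 18.85
position: [0.5219, -0.3092, 0.0943]
ee_rot: [2.49, 1.908, -0.002]
force: [-0.2, -0.9, -0.7]
width: 0.0163
grip_force: 29.3
```

Run:
```python
from h import *
s=get_state();print(s["time_s"],s["position"],s["force"],s["width"],s["grip_force"])
M=camera_model("scene");im=capture("scene")[:,:,::-1].copy();cv2.imwrite("pics/s9.png",im)
m=camera_model("wrist");w=capture("wrist")[:,:,::-1].copy();cv2.imwrite("pics/w9.png",w)
g=cv2.cvtColor(w,6);print(proj(m,s["position"]))
print(g[190:262:3,222:284:3])
print("table",*blob(w,m,(.52,-.307),.017,14))
print(*blob(im,M,(.5226,-.306),.013))
a=cv2.imread("pics/scene6.png")
u,v=proj(M,[.5226,-.306,.01]).astype(int);print(cv2.cvtColor(im,6)[v-12:v+12:2,u-12:u+12:2])
```

```text
18.85 [ 0.5219 -0.3092  0.0943] [-0.1751 -0.9435 -0.7037] 0.016322115016861077 29.285048246383667
[253.3963 244.0604]
[[ 67  58  51  55  55  73  92  81  88  80  75  74  75  73  72  74  75  76
   82  88  96]
 [ 83  81  77  80  78  87  94  91  84  79  76  74  71  73  71  72  71  73
   80  88  94]
 [ 84  83  85  87  89  92  92  87  82  77  73  70  70  69  72  71  69  76
   83  88  87]
 [ 90  93  96  95  93  91  95  91  80  75  72  68  69  68  70  69  72  72
   79  82  83]
 [100 104  96  93  90  92 100  97  86  76  70  65  65  67  68  66  69  70
   72  76  78]
 [ 93 101 102  99  99  99 105 107  93  79  70  66  65  66  66  69  70  67
   73  72  76]
 [ 95  99 105 104 105 107 110 107  89  74  68  66  65  66  69  72  72  69
   72  71  75]
 [100 101 102  99  99 102 105 109  97  79  70  68  66  66  69  70  72  67
   69  73  76]
 [ 93  97  99  96  91  95  95 100  96  80  78  75  72  67  71  73  70  66
   71  77  83]
 [ 90  90  90  90  89  89  87  91  87  84  84  81  77  74  70  73  69  70
   71  74  78]
 [ 85  87  85  85  84  84  80  83  83  82  81  82  79  75  73  74  74  76
   71  71  74]
 [ 
[... 1209 characters left out ...]
26 -0.3081  0.017 ]
[332.5433 248.2835] [  9   0  15  17 127] [ 0.5513 -0.2948  0.013 ]
[[ 82  76  74  77  82  90  90 101 106 111  98 102]
 [ 86  75  68  70  71  78  89  98 103 114 119 111]
 [ 82  75  75  73  71  76  78  86  96 115 126 122]
 [ 87  79  77  80  77  73  80  74  84 112 119 107]
 [ 93  87  42  42  53  50  78  74  74  86  92  99]
 [ 62  56  55  53  51  37  41  69  70  71  87  98]
 [ 63  61  67  60  51  46  43  70  72  65  84 104]
 [ 49  60  55  61  62  54  65  80  75  78  84  93]
 [ 51  59  57  81  86  88  79  71  72  72  72  81]
 [ 72  85  83  88  97  87  76  65  67  66  70  71]
 [104  94 103  96  89 108  98  74  69  68  73  74]
 [104  90 103 107 106 106 110  84  79  77  75  78]]
```

Slug_b is held: a bright disc between the pads at (252,242), and it has gone from its place in the scene view. Carrying it to the nearest bore.

Request:
apply_moves([
  {"linear": [0.35, -0.07, -0.05], "twist": [0, 0, 0], "grip": 1},
  {"linear": [0.7, -0.14, -0.1], "twist": [0, 0, 0], "grip": 1},
  {"linear": [0.97, -0.19, -0.1], "twist": [0, 0, 0], "grip": 1},
])

```text
time_s: 19.25
position: [0.5276, -0.2084, 0.1019]
ee_rot: [2.494, 1.911, -0.004]
force: [-0.1, -0.9, -0.8]
width: 0.0166
grip_force: 29.3
```

Request:
apply_moves([
  {"linear": [0.45, -0.09, 0], "twist": [0, 0, 0], "grip": 1},
  {"linear": [0.97, -0.19, 0], "twist": [0, 0, 0], "grip": 1},
])

```text
time_s: 19.45
position: [0.5342, -0.1133, 0.1012]
ee_rot: [2.495, 1.909, -0.004]
force: [0.7, 0.4, -0.4]
width: 0.0167
grip_force: 29.3
```

Request:
apply_moves([
  {"linear": [0.45, -0.09, 0], "twist": [0, 0, 0], "grip": 1},
  {"linear": [0.8, -0.15, 0], "twist": [0, 0, 0], "grip": 1},
  {"linear": [0.97, -0.19, 0], "twist": [0, 0, 0], "grip": 1},
  {"linear": [0.97, -0.19, 0], "twist": [0, 0, 0], "grip": 1},
  {"linear": [0.97, -0.19, 0], "twist": [0, 0, 0], "grip": 1},
])

```text
time_s: 19.95
position: [0.5413, -0.016, 0.1013]
ee_rot: [2.492, 1.911, -0.005]
force: [0.1, 0.4, -0.9]
width: 0.0169
grip_force: 29.3
```

```bash
cat >> h.py <<'E'
def block_pose(w,m,z=.044):
    """oak top face by colour: centre and axis of the biggest oak blob on the blue folder"""
    hsv=cv2.cvtColor(w,cv2.COLOR_BGR2HSV);k=cv2.inRange(hsv,(8,70,90),(32,255,255))
    k=cv2.morphologyEx(k,cv2.MORPH_OPEN,np.ones((3,3)));k=cv2.morphologyEx(k,cv2.MORPH_CLOSE,np.ones((15,15)))
    u,v=proj(m,[.551,.023,z]).astype(int)
    C=[c for c in cv2.findContours(k,0,2)[0] if cv2.pointPolygonTest(c,(float(u),float(v)),True)>-20]
    c=max(C,key=cv2.contourArea);W=np.array([ray(m,*p[0],z)[:2] for p in c])*1000
    (x,y),s,a=cv2.minAreaRect(W.astype(np.float32));return (x,y),s,a,cv2.boundingRect(c)
E
python3 - <<'E'
from h import *
s=get_state();print(s["time_s"],s["position"],s["force"],s["width"],s["grip_force"])
print(R.from_rotvec(s["ee_rot"]).as_matrix())
m=camera_model("wrist");w=capture("wrist")[:,:,::-1].copy();cv2.imwrite("pics/w10.png",w)
print(block_pose(w,m));print(block_pose(cv2.imread("pics/w6.png"),dict(np.load("w6.npz"))))
for p in((.5599,.059),(.551,.023),(.5417,-.0127)): print("pred",proj(m,[*p,.044]))
g=cv2.medianBlur(cv2.cvtColor(w,6),3)
r=15.5e-3*270.6/(.161+.06*.947)
c=cv2.HoughCircles(g,cv2.HOUGH_GRADIENT,1,30,param1=80,param2=14,minRadius=int(r*.75),maxRadius=int(r*1.15))
for q in c[0]: print(q,ray(m,q[0],q[1],.044))
E
```

```text
19.95 [ 0.5413 -0.016   0.1013] [ 0.1484  0.3936 -0.8579] 0.016877730198225468 29.311289191246033
[[ 0.2594  0.9658 -0.0019]
 [ 0.9658 -0.2594 -0.0023]
 [-0.0027 -0.0012 -1.    ]]
((550.1904296875, 23.42115020751953), (115.69343566894531, 58.59432601928711), 76.16934967041016, (206, 71, 86, 156))
((550.0574340820312, 23.038654327392578), (116.28260803222656, 58.92522430419922), 76.03726196289062, (219, 18, 63, 126))
pred [250.0187 103.9339]
pred [251.0354 156.0116]
pred [251.3516 202.031 ]
[250.5 102.5  21.4] [0.5605 0.0598 0.044 ]
[251.5 154.5  20.3] [0.5516 0.024  0.044 ]
[131.5 268.5  21.4] [ 0.4256 -0.0456  0.044 ]
[ 89.5 180.5  18.1] [0.4259 0.0367 0.044 ]
[117.5 238.5  21.4] [ 0.426  -0.0154  0.044 ]
[166.5 218.5  19.2] [ 0.4718 -0.0088  0.044 ]
[179.5 255.5  18.1] [ 0.4702 -0.044   0.044 ]
[251.5 241.5  14.4] [ 0.5327 -0.0468  0.044 ]
[250.5 196.5  18. ] [ 0.5423 -0.008   0.044 ]
[ 1.5 70.5 16.9] [0.403  0.1233 0.044 ]
```

Request:
apply_moves([
  {"linear": [0.02, 0, 0.2], "twist": [0, 0, 0], "grip": 1},
  {"linear": [0.02, 0, 0.36], "twist": [0, 0, 0], "grip": 1},
  {"linear": [0.02, 0, 0.41], "twist": [0, 0, 0], "grip": 1},
  {"linear": [0.02, 0, 0.41], "twist": [0, 0, 0], "grip": 1},
])

```text
time_s: 20.4
position: [0.5417, -0.0148, 0.0604]
ee_rot: [2.494, 1.909, -0.005]
force: [-1.0, -0.1, -0.4]
width: 0.0166
grip_force: 29.3
```

Request:
apply_moves([
  {"linear": [0, 0, 0.015], "twist": [0, 0, 0], "grip": 1},
  {"linear": [0, 0, 0.025], "twist": [0, 0, 0], "grip": 1},
])

```text
time_s: 20.6
position: [0.5426, -0.0144, 0.059]
ee_rot: [2.492, 1.909, -0.002]
force: [0.2, -0.3, -0.1]
width: 0.017
grip_force: 29.3
```

Request:
apply_moves([
  {"linear": [0, 0, 0.015], "twist": [0, 0, 0], "grip": 1},
  {"linear": [0, 0, 0.02], "twist": [0, 0, 0], "grip": 1},
])

```text
time_s: 20.8
position: [0.5423, -0.0141, 0.0566]
ee_rot: [2.492, 1.91, -0.003]
force: [0.1, 0.9, -1.4]
width: 0.0163
grip_force: 29.3
```

Request:
apply_moves([
  {"linear": [0, 0, 0.015], "twist": [0, 0, 0], "grip": 1},
  {"linear": [0, 0, 0.02], "twist": [0, 0, 0], "grip": 1},
])

```text
time_s: 21.0
position: [0.5421, -0.014, 0.0544]
ee_rot: [2.492, 1.91, -0.003]
force: [0.4, -0.3, -0.9]
width: 0.0166
grip_force: 29.3
```

Request:
apply_moves([
  {"linear": [0, 0, 0.015], "twist": [0, 0, 0], "grip": 1},
  {"linear": [0, 0, 0.02], "twist": [0, 0, 0], "grip": 1},
])

```text
time_s: 21.2
position: [0.5421, -0.014, 0.0523]
ee_rot: [2.493, 1.91, -0.003]
force: [-0.2, 0.2, -0.5]
width: 0.0165
grip_force: 29.3
```

Request:
apply_moves([
  {"linear": [0, 0, 0.01], "twist": [0, 0, 0], "grip": 1},
  {"linear": [0, 0, 0.015], "twist": [0, 0, 0], "grip": 1},
])

```text
time_s: 21.4
position: [0.5421, -0.014, 0.0508]
ee_rot: [2.493, 1.91, -0.003]
force: [0.0, -0.1, -0.4]
width: 0.0166
grip_force: 29.3
```

Slug bottom is well inside the bore with no contact; release and rise, and check.

Request:
apply_moves([
  {"linear": [0, 0, 0], "twist": [0, 0, 0], "grip": 0.3},
  {"linear": [0, 0, 0], "twist": [0, 0, 0], "grip": 0},
  {"linear": [0, 0, 0], "twist": [0, 0, 0], "grip": 0},
  {"linear": [0, 0, 0], "twist": [0, 0, 0], "grip": 0},
])

```text
time_s: 21.8
position: [0.5422, -0.0141, 0.051]
ee_rot: [2.492, 1.91, -0.003]
force: [0.5, 0.3, -0.4]
width: 0.0424
grip_force: 0.0
```

Request:
apply_moves([
  {"linear": [0, 0, -0.3], "twist": [0, 0, 0], "grip": 0},
  {"linear": [0, 0, -0.7], "twist": [0, 0, 0], "grip": 0},
  {"linear": [0, 0, -1], "twist": [0, 0, 0], "grip": 0},
  {"linear": [0, 0, -1], "twist": [0, 0, 0], "grip": 0},
  {"linear": [0, 0, -1], "twist": [0, 0, 0], "grip": 0},
])

```text
time_s: 22.3
position: [0.5425, -0.0139, 0.1512]
ee_rot: [2.492, 1.91, -0.002]
force: [-0.2, -0.1, -0.5]
width: 0.0429
grip_force: 0.0
```

Run:
```python
from h import *
s=get_state();print(s["time_s"],s["position"],s["width"])
print(R.from_rotvec(s["ee_rot"]).as_matrix())
m=camera_model("wrist");w=capture("wrist")[:,:,::-1].copy();cv2.imwrite("pics/w11.png",w)
hsv=cv2.cvtColor(w,40);k=cv2.inRange(hsv,(0,0,70),(180,45,255))
for i,p in enumerate(((.5600,.0592),(.5511,.0233),(.542,-.0126))):
    u,v=proj(m,[*p,.044]);x,y=int(u)-28,int(v)-28
    y=max(y,0);n,l,st,c=cv2.connectedComponentsWithStats(k[y:y+56,x:x+56])
    if n>1:
        j=1+np.argmax(st[1:,4]);q=c[j]+[x,y];print(i,(u,v),q,st[j],ray(m,*q,.05))
    else: print(i,(u,v),"none")
print(block_pose(w,m))
g=cv2.cvtColor(w,6);u,v=proj(m,[.542,-.0126,.05]).astype(int);print(g[v-24:v+25:4,u-24:u+25:4])
```

```text
22.3 [ 0.5425 -0.0139  0.1512] 0.04294727071391305
[[ 0.26    0.9656  0.0004]
 [ 0.9656 -0.26   -0.0024]
 [-0.0022  0.001  -1.    ]]
0 (np.float64(249.3700706731166), np.float64(105.13584214060243)) [256.  79.] [30  2 11  1 11] [0.5708 0.078  0.05  ]
1 (np.float64(250.22135502605195), np.float64(147.07234176760548)) none
2 (np.float64(250.79529692929225), np.float64(185.23112233099187)) [260.5 206. ] [22 49 34  1 34] [ 0.5461 -0.0336  0.05  ]
((550.13134765625, 23.319435119628906), (116.18946075439453, 58.81482696533203), 76.12867736816406, (214, 80, 69, 127))
[[115 112 110 101  96  82  78  96 161 190 187 181 178]
 [113 112 110 102 101 113 112 114 158 189 188 182 179]
 [113 111 110 100  94 101 101 145 166 188 186 179 178]
 [113 111 110  96 111  65  63  66 163 160 185 181 177]
 [113 110 108 110  70  94 100  95  71 179 169 181 176]
 [113 145 107 122  89  94  96  97 101 157 119 182 178]
 [178 177 151 174  99 105 154 163 167 147 119 180 177]
 [178 179 172 112 164 161 163 164 161 102 163 180 178]
 [178 177 180 134  80 140 154 152  84 107 186 181 176]
 [178 178 179 172 150  93  81  87 155 188 187 181 176]
 [178 177 179 171 169 180 181 182 185 187 184 182 175]
 [102  99  97  95  94  93  92  92  93  93  93  93  91]
 [ 91  92  92  93  91  92  89  91  91  93  92  93  92]]
```

Request:
apply_moves([
  {"linear": [-0.38, 0.26, 0], "twist": [0, 0, 0], "grip": 0},
  {"linear": [-0.77, 0.52, 0], "twist": [0, 0, 0], "grip": 0},
])

```text
time_s: 22.55
position: [0.5721, -0.1018, 0.1501]
ee_rot: [-2.491, -1.914, 0.004]
force: [0.3, 1.1, -0.1]
width: 0.0429
grip_force: 0.0
```

Request:
apply_moves([
  {"linear": [-0.38, 0.26, 0], "twist": [0, 0, 0], "grip": 0},
  {"linear": [-0.77, 0.52, 0], "twist": [0, 0, 0], "grip": 0},
])

```text
time_s: 22.75
position: [0.6024, -0.1911, 0.1499]
ee_rot: [-2.493, -1.911, 0.004]
force: [0.3, 0.3, -0.5]
width: 0.043
grip_force: 0.0
```

Request:
apply_moves([
  {"linear": [-0.38, 0.26, 0.3], "twist": [0, 0, 0], "grip": 0},
  {"linear": [-0.77, 0.52, 0.56], "twist": [0, 0, 0], "grip": 0},
  {"linear": [-0.77, 0.52, 0.56], "twist": [0, 0, 0], "grip": 0},
  {"linear": [-0.77, 0.52, 0.56], "twist": [0, 0, 0], "grip": 0},
  {"linear": [-0.77, 0.52, 0.56], "twist": [0, 0, 0], "grip": 0},
])

```text
time_s: 23.25
position: [0.6324, -0.2767, 0.0952]
ee_rot: [2.493, 1.911, -0.003]
force: [-0.9, 0.4, 0.8]
width: 0.0428
grip_force: 0.0
```

```bash
cat > slug.py <<'E'
from h import *
import sys
p=(float(sys.argv[1]),float(sys.argv[2]))
s=get_state();print(s["time_s"],s["position"],s["width"])
A=R.from_rotvec(s["ee_rot"]).as_matrix();print(A[:,0])
m=camera_model("wrist");w=capture("wrist")[:,:,::-1].copy();cv2.imwrite(f"pics/w{s['time_s']}.png",w)
u,v=proj(m,[*p,.017]);print(u,v)
g=cv2.medianBlur(cv2.cvtColor(w,6),3);x,y=int(u)-30,max(int(v)-30,0)
c=cv2.HoughCircles(g[y:y+60,x:x+60],cv2.HOUGH_GRADIENT,1,8,param1=80,param2=8,minRadius=8,maxRadius=15)
for q in c[0][:3]: W=ray(m,q[0]+x,q[1]+y,.017);print("circle",q,W,"tool delta",A.T@(W-s["position"])*10)
q,st,W=blob(w,m,p,.017,18);print("blob",q,st,W)
print(g[int(v)-20:int(v)+22:3,int(u)-20:int(u)+22:3])
E
python3 slug.py .632 -.2775
```

```text
23.25 [ 0.6324 -0.2767  0.0952] 0.04282193673449017
[ 0.2597  0.9657 -0.0019]
251.71072117746024 197.75069895894757
circle [29.5 31.5 10.3] [ 0.6308 -0.2779  0.017 ] tool delta [-0.0146 -0.0111  0.7824]
circle [30.5 23.5  9.3] [ 0.6335 -0.271   0.017 ] tool delta [ 0.059  -0.0025  0.7823]
blob [251.5306 202.301 ] [  7  16  23  14 196] [ 0.6308 -0.2816  0.017 ]
[[ 66  66  66  63  62  61  63  60  56  53  58  92  96  95]
 [ 68  67  68  66  65  67  67  65  61  60  66  91  94  94]
 [ 67  69  68  68  67  71  80  80  70  60  59  84  90  95]
 [ 65  68  69  69  73  84  84  84  83  78  73  92  95  97]
 [ 87  89  67  68  84 101 122 122 116  81  89 101 104 101]
 [ 99 102  66  71 118 128 127 125 122 120  98 105 109 105]
 [ 99 101  84  90 127 127 127 128 132 137 105 107 107 101]
 [100 101 102 150 142 127 136 127 140 209 200 106 104 100]
 [104 102 100 133 201 203 210 208 206 207 178 110 105  99]
 [106 104 100 102 199 202 202 206 211 208 139 112 106  99]
 [112 112 108 100 109 198 203 200 196 134 106 104 101  98]
 [117 115 112 111 109 107 108 109 107 105 102 102 104 103]
 [120 114 109 104 102 105 107 109 110 107 101 102 108 108]
 [116 112 108 103 102 107 108 109 110 111 107 108 118 121]]
```

Request:
apply_moves([
  {"linear": [-0.015, -0.011, 0.4], "twist": [0, 0, 0], "grip": 0},
  {"linear": [-0.015, -0.011, 0.75], "twist": [0, 0, 0], "grip": 0},
  {"linear": [-0.015, -0.011, 0.84], "twist": [0, 0, 0], "grip": 0},
  {"linear": [-0.015, -0.011, 0.84], "twist": [0, 0, 0], "grip": 0},
  {"linear": [-0.015, -0.011, 0.84], "twist": [0, 0, 0], "grip": 1},
  {"linear": [-0.015, -0.011, 0.84], "twist": [0, 0, 0], "grip": 1},
  {"linear": [-0.015, -0.011, 0.84], "twist": [0, 0, 0], "grip": 1},
  {"linear": [-0.015, -0.011, 0.84], "twist": [0, 0, 0], "grip": 1},
])

```text
time_s: 24.1
position: [0.6323, -0.2792, 0.0137]
ee_rot: [2.49, 1.909, -0.001]
force: [-0.3, 1.6, 7.8]
width: 0.0172
grip_force: 29.1
```

Request:
apply_moves([
  {"linear": [0, 0, -0.4], "twist": [0, 0, 0], "grip": 1},
  {"linear": [0, 0, -0.85], "twist": [0, 0, 0], "grip": 1},
  {"linear": [0, 0, -0.9], "twist": [0, 0, 0], "grip": 1},
])

```text
time_s: 24.4
position: [0.6337, -0.2801, 0.1084]
ee_rot: [2.486, 1.905, 0.002]
force: [0.8, -0.6, -0.0]
width: 0.0172
grip_force: 29.3
```

```bash
cat > held.py <<'E'
from h import *
s=get_state();print(s["time_s"],s["position"],s["width"],s["force"])
A=R.from_rotvec(s["ee_rot"]).as_matrix();print(A)
m=camera_model("wrist");w=capture("wrist")[:,:,::-1].copy()
P=proj(m,s["position"]);print(P);g=cv2.medianBlur(cv2.cvtColor(w,6),3)
u,v=P.astype(int);print(g[v-24:v+22:3,u-21:u+22:3])
E
python3 held.py
```

```text
24.4 [ 0.6337 -0.2801  0.1084] 0.017164471877967633 [ 0.7857 -0.5676 -0.0308]
[[ 0.26    0.9656  0.0074]
 [ 0.9656 -0.26   -0.007 ]
 [-0.0049  0.0089 -0.9999]]
[252.1959 242.643 ]
[[107 101 104 106 107  97  91  89  94 107 109 107 107 107 108]
 [110 107 104  98  85  85  84  85  83  83  95 104 106 106 105]
 [104 104  97  82  85  85  85  85  84  83  81  87 102 102 100]
 [106 106  88  83  85  85  84  82  82  81  80  81  95  94  94]
 [105  90  81  84  89 104 120 123 118  98  79  78  75  86  89]
 [ 90  31  67 103 126 125 123 121 121 124 117  75  26  87  91]
 [ 89  29  89 125 126 126 127 125 123 120 119 117  26  75  92]
 [ 90  29 105 124 125 125 125 126 127 125 123 119  29  68  92]
 [ 83  24 102 127 124 123 124 124 125 125 126 123  24  53  91]
 [ 74  23  96 127 129 127 123 123 123 124 125 124  26  41  92]
 [ 68  21  96 122 123 126 127 128 125 123 123 121  24  28  91]
 [ 51  19  87 121 122 121 122 124 128 128 125 121  21  25  91]
 [ 40  19  84 126 125 123 121 120 122 124 128 128  23  22  88]
 [ 29  18  96 141 138 129 127 124 123 131 129 123  21  21  81]
 [ 24  20  95 142 143 139 135 137 139 135 127 120  20  20  72]
 [ 22  20 103 142 139 129 128 133 134 131 126 124  20  20  63]]
```

Request:
apply_moves([
  {"linear": [0.3, -0.18, 0], "twist": [0, 0, 0], "grip": 1},
  {"linear": [0.6, -0.35, 0], "twist": [0, 0, 0], "grip": 1},
  {"linear": [0.905, -0.53, 0], "twist": [0, 0, 0], "grip": 1},
])

```text
time_s: 24.75
position: [0.603, -0.1765, 0.1008]
ee_rot: [2.493, 1.909, -0.003]
force: [0.8, 0.7, -0.3]
width: 0.017
grip_force: 29.4
```

Request:
apply_moves([
  {"linear": [0.45, -0.26, 0], "twist": [0, 0, 0], "grip": 1},
  {"linear": [0.905, -0.53, 0], "twist": [0, 0, 0], "grip": 1},
])

```text
time_s: 24.95
position: [0.5764, -0.0797, 0.1007]
ee_rot: [2.493, 1.909, -0.003]
force: [0.1, 0.0, -0.4]
width: 0.017
grip_force: 29.4
```

Request:
apply_moves([
  {"linear": [0.45, -0.26, 0], "twist": [0, 0, 0], "grip": 1},
  {"linear": [0.75, -0.44, 0], "twist": [0, 0, 0], "grip": 1},
  {"linear": [0.905, -0.53, 0], "twist": [0, 0, 0], "grip": 1},
  {"linear": [0.905, -0.53, 0], "twist": [0, 0, 0], "grip": 1},
  {"linear": [0.905, -0.53, 0], "twist": [0, 0, 0], "grip": 1},
  {"linear": [0.905, -0.53, 0], "twist": [0, 0, 0], "grip": 1},
])

```text
time_s: 25.55
position: [0.55, 0.0191, 0.1007]
ee_rot: [2.493, 1.909, -0.003]
force: [1.0, -0.2, -0.1]
width: 0.0174
grip_force: 29.4
```

Run:
```python
from h import *
s=get_state();A=R.from_rotvec(s["ee_rot"]).as_matrix();print(s["time_s"],s["position"],A[:,2],s["width"])
print(A.T@(np.array([.5511,.0233,.05])-s["position"])*10)
m=camera_model("wrist");w=capture("wrist")[:,:,::-1].copy();print(block_pose(w,m))
```

```text
25.55 [0.55   0.0191 0.1007] [-0.0006 -0.0025 -1.    ] 0.017435074064331528
[ 0.0442 -0.0003  0.5069]
((553.37841796875, 36.244964599609375), (94.6457290649414, 58.6612663269043), 76.08287048339844, (209, 122, 81, 118))
```

Request:
apply_moves([
  {"linear": [0.036, 0, 0.2], "twist": [0, 0, 0], "grip": 1},
  {"linear": [0.036, 0, 0.36], "twist": [0, 0, 0], "grip": 1},
  {"linear": [0.036, 0, 0.4], "twist": [0, 0, 0], "grip": 1},
  {"linear": [0.036, 0, 0.42], "twist": [0, 0, 0], "grip": 1},
  {"linear": [0.036, 0, 0.44], "twist": [0, 0, 0], "grip": 1},
])

```text
time_s: 26.1
position: [0.551, 0.023, 0.0573]
ee_rot: [2.493, 1.909, -0.002]
force: [0.3, 0.3, 0.0]
width: 0.017
grip_force: 29.4
```

Request:
apply_moves([
  {"linear": [0, 0, 0.02], "twist": [0, 0, 0], "grip": 1},
  {"linear": [0, 0, 0.04], "twist": [0, 0, 0], "grip": 1},
  {"linear": [0, 0, 0.06], "twist": [0, 0, 0], "grip": 1},
  {"linear": [0, 0, 0.06], "twist": [0, 0, 0], "grip": 1},
])

```text
time_s: 26.5
position: [0.5505, 0.0235, 0.0508]
ee_rot: [2.492, 1.91, -0.003]
force: [0.2, 0.2, -0.2]
width: 0.0166
grip_force: 29.4
```

Same depth, no contact; release, rise and go to the last slug.

Request:
apply_moves([
  {"linear": [0, 0, 0], "twist": [0, 0, 0], "grip": 0.3},
  {"linear": [0, 0, 0], "twist": [0, 0, 0], "grip": 0},
  {"linear": [0, 0, 0], "twist": [0, 0, 0], "grip": 0},
  {"linear": [0, 0, 0], "twist": [0, 0, 0], "grip": 0},
])

```text
time_s: 26.9
position: [0.5506, 0.0235, 0.0509]
ee_rot: [2.492, 1.91, -0.003]
force: [0.4, 0.2, 1.0]
width: 0.0425
grip_force: 0.0
```

Request:
apply_moves([
  {"linear": [0, 0, -0.3], "twist": [0, 0, 0], "grip": 0},
  {"linear": [0, 0, -0.7], "twist": [0, 0, 0], "grip": 0},
  {"linear": [0, 0, -1], "twist": [0, 0, 0], "grip": 0},
  {"linear": [0, 0, -1], "twist": [0, 0, 0], "grip": 0},
  {"linear": [0, 0, -1], "twist": [0, 0, 0], "grip": 0},
])

```text
time_s: 27.4
position: [0.5509, 0.0236, 0.1511]
ee_rot: [2.492, 1.91, -0.002]
force: [-0.7, 0.5, -1.5]
width: 0.0429
grip_force: 0.0
```

Run:
```python
from h import *
s=get_state();A=R.from_rotvec(s["ee_rot"]).as_matrix();print(s["time_s"],s["position"],s["width"])
m=camera_model("wrist");w=capture("wrist")[:,:,::-1].copy();cv2.imwrite("pics/w12.png",w)
g=cv2.medianBlur(cv2.cvtColor(w,6),3)
for p in((.5511,.0233),(.542,-.0126)):
    u,v=proj(m,[*p,.05]).astype(int);print(u,v);print(g[v-21:v+22:3,u-18:u+19:3])
    c=cv2.HoughCircles(g[v-25:v+25,u-25:u+25],cv2.HOUGH_GRADIENT,1,8,param1=80,param2=8,minRadius=8,maxRadius=13)
    if c is not None: print(c[0][:2],[ray(m,q[0]+u-25,q[1]+v-25,.05) for q in c[0][:2]])
print(block_pose(w,m))
print(A.T@(np.array([.4246,-.285,.095])-s["position"])*10)
```

```text
27.4 [0.5509 0.0236 0.1511] 0.04290135650671513
251 188
[[119 113 106 111 116 116 116 118 155 194 196 193 192]
 [119 113 106 111 116 116 115 117 160 194 197 193 191]
 [119 113 107 103 107 103 106 124 182 184 196 194 191]
 [119 113 103 114  73  67  67  67 138 186 175 193 191]
 [119 110 117  79  75  96  98  95  77 162 168 170 191]
 [118 113 117  93 104 103 102 100  96 120 167 130 190]
 [180 151 117 100 102 133 109 112 164 158 162 120 190]
 [188 152 164 109 139 145 170 173 175 173 126 110 189]
 [187 138 170 165 166 169 176 172 172 153 114 110 190]
 [188 175 111 163 169 166 166 169 168 117  94 164 191]
 [188 184 154  85  98 144 152 123  95  83 150 194 192]
 [187 185 178 161 114  83  80  83 104 165 196 195 192]
 [188 186 178 174 177 184 183 186 189 194 196 194 191]
 [187 185 177 174 180 187 183 187 190 194 195 195 192]
 [187 186 179 168 139 108  78 109 177 189 195 196 200]]
[[25.5 26.5 12.4]
 [24.5 18.5  8.4]] [array([0.5505, 0.0225, 0.05  ]), array([0.5516, 0.0305, 0.05  ])]
252 223
[[188 184 176 174 175 158 151 166 189 194 196 194 190]
 [188 184 177 174 185 187 187 190 192 195 196 193 1
[... 223 characters left out ...]

 [195 170 176 123 178 180 182 186 190 157 146 129 200]
 [196 147 186 177 187 185 183 182 184 173 129 136 200]
 [196 177 100 174 180 181 183 184 184 165  92 178 200]
 [197 194 116  83 176 180 179 178 171  88 130 202 200]
 [196 196 186 124  83 119 150 126  92 138 203 204 200]
 [196 195 189 187 181 162 159 165 190 203 205 205 201]
 [195 194 188 186 192 195 195 201 201 204 204 204 198]
 [109 108 107 107 105 101 103 103 101  99 100 100  99]
 [ 97  96  97  96  96  97  96  96  97  97  97  98  97]]
[[22.5 23.5 12.4]] [array([ 0.5399, -0.0092,  0.05  ])]
((550.4795532226562, 24.649662017822266), (118.7576675415039, 58.86276626586914), 76.15248107910156, (218, 122, 65, 119))
[-3.3074 -0.4175  0.568 ]
```

Request:
apply_moves([
  {"linear": [-0.41, -0.05, 0], "twist": [0, 0, 0], "grip": 0},
  {"linear": [-0.83, -0.1, 0], "twist": [0, 0, 0], "grip": 0},
])

```text
time_s: 27.65
position: [0.5185, -0.0539, 0.1496]
ee_rot: [-2.491, -1.914, 0.005]
force: [0.9, -0.5, -0.9]
width: 0.0429
grip_force: 0.0
```

Request:
apply_moves([
  {"linear": [-0.41, -0.05, 0], "twist": [0, 0, 0], "grip": 0},
  {"linear": [-0.83, -0.1, 0], "twist": [0, 0, 0], "grip": 0},
])

```text
time_s: 27.85
position: [0.4868, -0.1323, 0.15]
ee_rot: [-2.493, -1.911, 0.005]
force: [0.8, -0.6, 0.5]
width: 0.043
grip_force: 0.0
```

Request:
apply_moves([
  {"linear": [-0.41, -0.05, 0], "twist": [0, 0, 0], "grip": 0},
  {"linear": [-0.83, -0.1, 0], "twist": [0, 0, 0], "grip": 0},
])

```text
time_s: 28.05
position: [0.4555, -0.21, 0.1503]
ee_rot: [-2.493, -1.911, 0.004]
force: [0.3, -0.6, 0.4]
width: 0.0427
grip_force: 0.0
```

Request:
apply_moves([
  {"linear": [-0.41, -0.06, 0.28], "twist": [0, 0, 0], "grip": 0},
  {"linear": [-0.83, -0.12, 0.56], "twist": [0, 0, 0], "grip": 0},
  {"linear": [-0.83, -0.12, 0.56], "twist": [0, 0, 0], "grip": 0},
  {"linear": [-0.83, -0.12, 0.56], "twist": [0, 0, 0], "grip": 0},
  {"linear": [-0.83, -0.12, 0.56], "twist": [0, 0, 0], "grip": 0},
])

```text
time_s: 28.55
position: [0.4239, -0.2854, 0.0956]
ee_rot: [2.492, 1.911, -0.003]
force: [-0.4, -0.5, 0.1]
width: 0.043
grip_force: 0.0
```

```bash
python3 slug.py .423 -.284
```

```text
28.55 [ 0.4239 -0.2854  0.0956] 0.04298038490420011
[ 0.2595  0.9657 -0.002 ]
250.43489802809034 195.42326501089255
circle [29.5 26.5 10.6] [ 0.4232 -0.2803  0.017 ] tool delta [ 0.0487 -0.02    0.7857]
blob [249.6364 196.8981] [  7   9  22  22 363] [ 0.422  -0.2851  0.017 ]
[[ 38  38  36  37  36  37  36  37  39  41  45  77  78  80]
 [ 38  37  37  36  38  37  36  39  39  41  45  75  81  80]
 [ 36  35  34  35  38  43  68  70  46  41  48  77  82  83]
 [ 34  34  35  35  64  81  84  82  81  68  48  77  82  85]
 [ 35  36  35  44  82 104 127 123 106  80  67  81  84  89]
 [ 54  51  36  62 122 126 125 125 129 122  85  84  86  89]
 [ 56  55  38  87 124 124 128 130 126 125  99  86  86  88]
 [ 59  58  60 102 125 130 126 125 126 201 132  87  88  87]
 [ 61  63  68 126 201 192 173 138 198 208 164  86  89  86]
 [ 69  71  73  88 201 206 207 207 203 199  98  86  87  87]
 [ 74  79  80  77  91 198 200 198 198 102  84  86  85  83]
 [ 79  81  82  84  88  82  82  91  86  86  86  84  81  81]
 [ 84  83  82  84  91  89  87  89  87  87  87  86  87  87]
 [ 91  84  85  86  90  91  89  90  90  89  88  89  92  96]]
```

Request:
apply_moves([
  {"linear": [0, -0.015, 0.4], "twist": [0, 0, 0], "grip": 0},
  {"linear": [0, -0.015, 0.75], "twist": [0, 0, 0], "grip": 0},
  {"linear": [0, -0.015, 0.845], "twist": [0, 0, 0], "grip": 0},
  {"linear": [0, -0.015, 0.845], "twist": [0, 0, 0], "grip": 0},
  {"linear": [0, -0.015, 0.845], "twist": [0, 0, 0], "grip": 1},
  {"linear": [0, -0.015, 0.845], "twist": [0, 0, 0], "grip": 1},
  {"linear": [0, -0.015, 0.845], "twist": [0, 0, 0], "grip": 1},
  {"linear": [0, -0.015, 0.845], "twist": [0, 0, 0], "grip": 1},
])

```text
time_s: 29.4
position: [0.4232, -0.2865, 0.0128]
ee_rot: [2.49, 1.909, -0.002]
force: [0.2, 2.5, 9.4]
width: 0.0176
grip_force: 29.1
```

Request:
apply_moves([
  {"linear": [0, 0, -0.4], "twist": [0, 0, 0], "grip": 1},
  {"linear": [0, 0, -0.85], "twist": [0, 0, 0], "grip": 1},
  {"linear": [0, 0, -0.9], "twist": [0, 0, 0], "grip": 1},
  {"linear": [0, 0, -0.9], "twist": [0, 0, 0], "grip": 1},
  {"linear": [0, 0, -0.9], "twist": [0, 0, 0], "grip": 1},
])

```text
time_s: 29.9
position: [0.4221, -0.2855, 0.101]
ee_rot: [2.493, 1.91, -0.003]
force: [-1.4, 0.2, -1.4]
width: 0.0172
grip_force: 29.3
```

```bash
python3 held.py; python3 -c "
from h import *
s=get_state();A=R.from_rotvec(s['ee_rot']).as_matrix();print(A.T@(np.array([.5600,.0592,.10])-s['position'])*10)"
```

```text
29.9 [ 0.4221 -0.2855  0.101 ] 0.01722570949563295 [-1.4035  0.1653 -1.4467]
[[ 0.26    0.9656 -0.0008]
 [ 0.9656 -0.26   -0.0022]
 [-0.0024 -0.0002 -1.    ]]
[252.1621 242.5582]
[[110 102  92  89  88  90  85  88  91  99 101 104 106 100  94]
 [109 104  96  87  83  83  83  82  82  82  92 108 114 114 113]
 [103 105  99  82  82  83  84  84  82  81  81  90 119 119 111]
 [ 97 104  87  81  83  84  84  85  84  84  81  81 109 105 102]
 [ 93  84  79  82  85 102 125 123 104  89  80  78  84  89  89]
 [ 91  28  72 102 127 126 123 122 122 124 119  80  26  81  91]
 [ 89  26  97 126 124 122 122 123 127 130 125 118  29  67  91]
 [ 88  31 119 122 121 122 126 130 127 124 123 123  37  62  92]
 [ 78  24 118 122 124 128 128 124 123 124 125 124  37  44  91]
 [ 72  21 118 127 129 125 123 123 124 125 125 123  36  31  90]
 [ 59  21 111 126 123 123 124 125 125 125 125 119  32  26  90]
 [ 38  20  99 123 123 124 125 125 124 121 119 118  22  24  89]
 [ 29  20  93 125 125 125 124 122 120 119 123 123  25  21  87]
 [ 25  21  91 124 123 122 119 118 123 129 130 125  23  22  73]
 [ 21  19  84 116 119 122 126 137 145 141 130 115  24  21  64]
 [ 21  19  95 121 119 118 121 130 138 133 124 110  25  20  46]]
[ 3.6861  0.4376 -0.0024]
```

Request:
apply_moves([
  {"linear": [0.3, 0.04, 0], "twist": [0, 0, 0], "grip": 1},
  {"linear": [0.6, 0.07, 0], "twist": [0, 0, 0], "grip": 1},
  {"linear": [0.92, 0.11, 0], "twist": [0, 0, 0], "grip": 1},
])

```text
time_s: 30.25
position: [0.4564, -0.1986, 0.0998]
ee_rot: [-2.494, -1.909, 0.004]
force: [0.9, 0.2, -0.2]
width: 0.0175
grip_force: 29.3
```

Request:
apply_moves([
  {"linear": [0.45, 0.05, 0], "twist": [0, 0, 0], "grip": 1},
  {"linear": [0.92, 0.11, 0], "twist": [0, 0, 0], "grip": 1},
])

```text
time_s: 30.45
position: [0.4911, -0.1123, 0.0997]
ee_rot: [-2.495, -1.909, 0.005]
force: [1.5, -0.8, -1.6]
width: 0.0172
grip_force: 29.3
```

Request:
apply_moves([
  {"linear": [0.45, 0.05, 0], "twist": [0, 0, 0], "grip": 1},
  {"linear": [0.92, 0.11, 0], "twist": [0, 0, 0], "grip": 1},
])

```text
time_s: 30.65
position: [0.5256, -0.0259, 0.0994]
ee_rot: [2.494, 1.91, -0.005]
force: [-0.2, -0.5, -1.6]
width: 0.0177
grip_force: 29.3
```

Request:
apply_moves([
  {"linear": [0.45, 0.05, 0], "twist": [0, 0, 0], "grip": 1},
  {"linear": [0.75, 0.09, 0], "twist": [0, 0, 0], "grip": 1},
  {"linear": [0.92, 0.11, 0], "twist": [0, 0, 0], "grip": 1},
  {"linear": [0.92, 0.11, 0], "twist": [0, 0, 0], "grip": 1},
  {"linear": [0.92, 0.11, 0], "twist": [0, 0, 0], "grip": 1},
  {"linear": [0.92, 0.11, 0], "twist": [0, 0, 0], "grip": 1},
])

```text
time_s: 31.25
position: [0.56, 0.057, 0.1]
ee_rot: [2.494, 1.909, -0.004]
force: [-0.3, 0.1, -0.6]
width: 0.017
grip_force: 29.3
```

```bash
python3 -c "
from h import *
s=get_state();A=R.from_rotvec(s['ee_rot']).as_matrix();print(s['time_s'],s['position'],s['width'],A.T@(np.array([.5600,.0592,.0505])-s['position'])*10)"
```

```text
31.25 [0.56  0.057 0.1  ] 0.01695003252163361 [ 0.0226 -0.0051  0.4953]
```

Request:
apply_moves([
  {"linear": [0.014, -0.005, 0.2], "twist": [0, 0, 0], "grip": 1},
  {"linear": [0.014, -0.005, 0.36], "twist": [0, 0, 0], "grip": 1},
  {"linear": [0.014, -0.005, 0.4], "twist": [0, 0, 0], "grip": 1},
  {"linear": [0.014, -0.005, 0.42], "twist": [0, 0, 0], "grip": 1},
  {"linear": [0.014, -0.005, 0.44], "twist": [0, 0, 0], "grip": 1},
])

```text
time_s: 31.75
position: [0.5606, 0.0591, 0.0568]
ee_rot: [2.493, 1.909, -0.002]
force: [0.5, -0.2, -0.1]
width: 0.0172
grip_force: 29.4
```

Request:
apply_moves([
  {"linear": [0, 0, 0.02], "twist": [0, 0, 0], "grip": 1},
  {"linear": [0, 0, 0.04], "twist": [0, 0, 0], "grip": 1},
  {"linear": [0, 0, 0.06], "twist": [0, 0, 0], "grip": 1},
  {"linear": [0, 0, 0.06], "twist": [0, 0, 0], "grip": 1},
])

```text
time_s: 32.15
position: [0.5602, 0.0596, 0.0501]
ee_rot: [2.492, 1.91, -0.003]
force: [0.9, -0.4, -0.3]
width: 0.0173
grip_force: 29.4
```

Request:
apply_moves([
  {"linear": [0, 0, 0], "twist": [0, 0, 0], "grip": 0.3},
  {"linear": [0, 0, 0], "twist": [0, 0, 0], "grip": 0},
  {"linear": [0, 0, 0], "twist": [0, 0, 0], "grip": 0},
  {"linear": [0, 0, 0], "twist": [0, 0, 0], "grip": 0},
])

```text
time_s: 32.55
position: [0.5603, 0.0596, 0.0503]
ee_rot: [2.492, 1.91, -0.003]
force: [0.6, -0.6, 0.5]
width: 0.0427
grip_force: 0.0
```

Request:
apply_moves([
  {"linear": [0, 0, -0.3], "twist": [0, 0, 0], "grip": 0},
  {"linear": [0, 0, -0.7], "twist": [0, 0, 0], "grip": 0},
  {"linear": [0, 0, -1], "twist": [0, 0, 0], "grip": 0},
  {"linear": [0, 0, -1], "twist": [0, 0, 0], "grip": 0},
  {"linear": [0, 0, -1], "twist": [0, 0, 0], "grip": 0},
])

```text
time_s: 33.05
position: [0.5606, 0.0598, 0.1505]
ee_rot: [2.492, 1.91, -0.002]
force: [-0.2, 1.3, -0.5]
width: 0.043
grip_force: 0.0
```

Request:
apply_moves([
  {"linear": [-0.3, 0, -0.1], "twist": [0, 0, 0], "grip": 0},
  {"linear": [-0.6, 0, -0.2], "twist": [0, 0, 0], "grip": 0},
  {"linear": [-0.6, 0, -0.2], "twist": [0, 0, 0], "grip": 0},
  {"linear": [-0.6, 0, -0.2], "twist": [0, 0, 0], "grip": 0},
  {"linear": [-0.6, 0, -0.2], "twist": [0, 0, 0], "grip": 0},
])

```text
time_s: 33.55
position: [0.5445, 0.0024, 0.1695]
ee_rot: [2.493, 1.911, -0.004]
force: [1.2, -0.4, -0.7]
width: 0.0427
grip_force: 0.0
```

Run:
```python
from h import *
s=get_state();print(s["time_s"],s["position"],s["width"])
m=camera_model("wrist");w=capture("wrist")[:,:,::-1].copy();cv2.imwrite("pics/w13.png",w)
g=cv2.medianBlur(cv2.cvtColor(w,6),3)
for p in((.5600,.0592),(.5511,.0233),(.542,-.0126)):
    u,v=proj(m,[*p,.05]).astype(int);print(u,v);print(g[max(v-18,0):v+19:3,u-18:u+19:3])
print(block_pose(w,m))
# bystanders: compare scene pictures before and after, away from block and slugs
a=cv2.imread("pics/scene0.png").astype(int);b=capture("scene")[:,:,::-1].astype(int)
k=(cv2.blur(np.abs(a-b).max(2).astype(np.uint8),(3,3))>35).astype(np.uint8)
n,l,st,c=cv2.connectedComponentsWithStats(k)
print([(st[i],c[i].round()) for i in range(1,n) if st[i,4]>25])
```

```text
33.55 [0.5445 0.0024 0.1695] 0.04266314741826851
252 122
[[183 176 171 179 182 183 182 184 188 191 190 187 186]
 [183 178 171 169 167 161 176 177 161 188 190 187 185]
 [184 176 156 127 110 109 151 165 178 131 179 188 185]
 [184 163 116 113 157 177 177 177 159 175 127 186 186]
 [183 151 116 145 175 175 180 188 182 175 122 162 186]
 [179 127 117 168 174 184 181 180 183 173 155 121 185]
 [177 157 118 171 181 177 177 182 183 173 125 113 184]
 [178 161 125 166 173 175 178 180 174 170 122 117 185]
 [183 149 184 167 174 176 175 171 168 144 116 148 185]
 [184 152 168 183 167 167 160 170 176 121 109 180 186]
 [184 179 137 165 175 171 179 160 117 105 167 187 186]
 [184 179 172 144 114 101 112 105 116 179 191 189 187]
 [184 180 173 176 181 179 173 181 187 191 191 189 186]]
252 161
[[184 180 173 173 180 183 182 184 186 190 192 189 187]
 [183 178 149 104 106 133 173 180 177 184 192 189 186]
 [182 124 101 113 102  71  75 109 181 179 174 189 187]
 [127 109 112 105  78  97  98 104 105 183 153 178 187]
 [116 107 115  94 103 103 104 164 169 159 164 149 186]
 [114 106 115 102 102 102 102 171 175 160 12
[... 1749 characters left out ...]
 (array([ 23, 201,  51,  26, 470], dtype=int32), array([ 47., 210.])), (array([163, 209,  13,   5,  39], dtype=int32), array([169., 211.])), (array([ 62, 216,  20,  10, 119], dtype=int32), array([ 71., 220.])), (array([348, 230,   9,   8,  50], dtype=int32), array([352., 233.])), (array([321, 251,  10,   8,  57], dtype=int32), array([325., 255.])), (array([ 36, 253,  60,  18, 349], dtype=int32), array([ 64., 264.])), (array([282, 260,  10,   8,  59], dtype=int32), array([287., 264.])), (array([101, 270,   9,   8,  26], dtype=int32), array([105., 274.])), (array([ 27, 281,  23,  17, 278], dtype=int32), array([ 37., 289.])), (array([ 48, 280,  51,  16, 214], dtype=int32), array([ 71., 288.]))]
```

Run:
```python
from h import *
m=camera_model("wrist");w=cv2.imread("pics/w13.png");S=cv2.cvtColor(w,40)[:,:,1]
for p in((.5600,.0592),(.5511,.0233),(.542,-.0126)):
    u,v=proj(m,[*p,.05]).astype(int);P=S[v-18:v+19,u-18:u+19];b=(cv2.medianBlur(P,3)<75).astype(np.uint8)
    n,l,st,c=cv2.connectedComponentsWithStats(b);j=1+np.argmax(st[1:,4]);q=c[j]+[u-18,v-18]
    print(P[::3,::3].tolist()[6],st[j],q,[ray(m,*q,z)[:2]-p for z in(.05,.055)])
```

```text
[151, 146, 163, 62, 64, 62, 63, 64, 62, 81, 155, 160, 147] [  8   6  20  21 311] [251.4695 120.9196] [array([-0.0001,  0.002 ]), array([0.    , 0.0024])]
[164, 162, 158, 65, 63, 64, 60, 64, 63, 91, 156, 161, 146] [  9   7  18  19 285] [251.4702 159.2456] [array([-0.0006,  0.0025]), array([-0.0004,  0.0035])]
[150, 157, 149, 93, 63, 65, 63, 61, 63, 87, 161, 151, 145] [ 10   6  17  21 285] [252.9053 194.414 ] [array([0.0004, 0.0024]), array([0.0008, 0.0042])]
```

```bash
python3 -c "
from cell import *
print(sign_off())"
```

```text
the job is handed in; nothing more can be done
None
```

The job is handed in at about 34 s: I stood the oak weight on a small end, released it, took a fresh hold and laid it bores up on the blue folder, then dropped one slug into each bore; the last wrist image shows all three within about 2 mm of centre, and the before/after scene comparison flagged no bystander I could identify as moved (one small unexplained difference near image point (169,211)).

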